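# Pack the specimen chest for the courier and lock it

### The arm

A 6-joint arm with a two-finger parallel gripper is mounted at the origin on a cart in front of the work surface, level with it; the furniture and walls round the work are solid. World frame = base frame: x ahead of the robot, y to its left, z up, the work surface at z = 0. Lengths are in mm, angles in degrees, forces in N, time in s.
With the tool pointing down it reaches from about 300 to 850 mm from the base axis. Payload 4.2 kg.
Tool frame: the origin (TCP) lies at the very end of the fingers, on their centre line; the grasp point (between the pads) lies 19 mm behind it (env.grasp_offset is the distance from the TCP to the grasp point, in mm); z points along the fingers, y is the line along which they close (so a half turn about z gives the same grasp; the last joint's range is limited). The gripper opens to 91 mm and grips with 3 to 60 N. Pads are 32 mm wide; open, the fingers measure 118 mm over their backs; the gripper's body (76 mm by 178 mm) begins 60 mm behind the grasp point.
Start: joints at [-64.171, 18.312, 89.639, -0, 72.044, -1.146], TCP at [260.827, -512.461, 182.576] pointing down, gripper open.
Joint ranges: [-177.97, 177.97], [-48.28, 115.42], [12.27, 149.76], [-77.06, 257.06], [2.81, 150.46], [-146.56, 146.56]. Speed limits (degrees/s): [147.25, 147.25, 180, 180, 180, 180].

### API

Orientations are given as [roll, pitch, yaw] about the fixed x, y, z axes, in that order (R = Rz(yaw) Ry(pitch) Rx(roll)).
In Python, from workcell import env gives the robot as it stands. The module is installed in compiled form; this text tells all that it offers.
- The arm moves only by the tool send_rows, never from a script. Its argument "motion" is a list of rows, each an object of numbers: "tx", "ty", "tz": the shift along the tool's x, y, z in units of 500 mm (1.0 is 500 mm); "rx", "ry", "rz": the turn, a rotation vector about the tool's x, y, z in units of 30 degrees (1.0 is 30 degrees); "gripper": the closure, from -1 (fully open) to 1 (shut). In form: [{"tx": .., "ty": .., "tz": .., "rx": .., "ry": .., "rz": .., "gripper": ..}, ...]. A call has 1 to 12 rows; each row shifts and turns the commanded pose from where the row before left it, along the tool's axes as they then stand; what a row does not reach is not made up. A row lasts 1/8 s, in which the tool goes at most 62.5 mm and 10.7 degrees, less where a joint would pass 70% of its speed; a pose out of reach is approached as far as the arm can. A call with a number of a shift or a turn outside -1 to 1 is refused whole. A call with a gripper value outside its range is refused whole. The fingers move at their own pace and stop on an object; "grip_force" is the grip in N (left out, the last holds). Time passes only in rows, so rows that do not move let the fingers close. It gives the time, the measured TCP pose, the force, the opening and the grip force at its end, in the units of the state.
- env.state(): the state, without advancing time (a new reading comes with each control period).
- env.grab_frame(name): name is "scene" or "top" or "wrist"; returns a dict with "frame" (384x512x3 uint8, red, green, blue), "vertical_fov" (degrees; the focal length in pixels is half the picture's height over the tangent of half this angle, whatever the lens; pixels are square), "cx", "cy" (the principal point, pixels), "rvec" (rotation vector, rad) and "tvec" (3), from world to camera coordinates, as OpenCV has them; the wrist camera has in their place "T_tool_cam" (4x4, takes a point from camera to tool coordinates, whose origin is the TCP and whose axes are the flange's). Camera axes: x right, y down, z forward; pixel columns grow to the right and rows downward; lengths in mm; the calibration is good to about 2 mm. A picture is of the moment at which its call begins: read the wrist's pose just before it. There is no depth.
- env.job_done(): hands the job in; it is judged then, once.
The state is a dict: "time_s": time; "qpos": joint angles; "qvel": joint speeds; "effort": joint torques, N m; "ee_pos": TCP position; "ee_rot": TCP orientation; "force": force on the tool from outside, world axes, zero at the start; "torque": the same for the moment, N m; "gripper_width": finger opening in mm; "gripper_force": force on a finger pad.
Only numpy, scipy, OpenCV 4.12 (cv2) and the standard library are available. Lean on these libraries where they do the work, as an engineer would, in place of code of your own. Each camera call takes 0.05 s, during which the arm holds its last target. There are 200 camera calls.

### The job

Get the blue specimen chest ready for the courier. Squeeze the two red buttons of its catch together and open the lid wide, stand every yellow-capped specimen pot from the bench upright in a foam pocket of its own, and shut the lid until the catch snaps in. Then swing the steel hasp down over its staple and lock it by taking the orange-headed pin from its keeper loop and pushing it fully down through the staple; leave the timer, the marker and the amber bottle where they are.

Things in the scene. Friction and masses are not known exactly. Their poses are not given: they have to be found in the camera images.
- chest: blue transport chest, bright edges, fixed to the bench. Lower shell 124 (x) x 226 (y) x 82 mm high, walls and floor 6 mm; the shut lid's top is at 100 mm. Origin under its centre at bench level; x points from its front (robot side) to the rear hinge, y to its left end. On the front: catch in the middle, staple right (y = -85 mm), keeper loop left (y = +85 mm).
- pocket1 (a point): floor centre (6 mm over the bench) of the leftmost of four foam pockets, at chest y = +79.5, +26.5, -26.5, -79.5 mm and x = 0. A pocket is 52 mm (chest x) by 49 mm (y); the black foam's top is 38 mm over the bench. Pots in neighbouring pockets are 53 mm apart: grip a pot across the chest's x, where 25 mm and more is free on both sides.
- pocket2 (a point): floor centre of the second pocket from the left
- pocket3 (a point): floor centre of the third pocket from the left
- pocket4 (a point): floor centre of the rightmost pocket
- lid (a joint): lid angle, rad: 0 shut, 1.9 fully open (leaning back past upright). It swings up about its rear edge (lid_hinge); a stiff hinge (0.35 N m) holds it wherever it is left. 18 mm thick, 124 mm from hinge to front. Shut, it cannot be lifted unless both red buttons are squeezed in. Pressing its front edge right down (10 to 15 N) snaps the hooks in without squeezing.
- lid_hinge (a point): middle of the lid's hinge axis (along the chest's y), at the rear edge, 82 mm over the bench
- catch (a point): where to squeeze: midway between the red buttons on the lid's front edge, moving with the lid. Lid shut: 118 mm over the bench, 125 mm before the hinge axis. Buttons 18 mm (chest x) by 24 mm high, centred at this height, outer faces 56 mm apart along the chest's y. The grey housing between them (24 mm wide) tops out 14 mm above this point; the lid's top is 18 mm below it.
- button_left (a joint): how far the left red button (+y side) is pressed in, m: 0 out, 0.009 fully in; spring 3 N at first, 7 N fully in. Its hook lets go of the shell at about 0.0045.
- button_right (a joint): the same for the right red button (-y side)
- hasp (a joint): hasp angle, rad: 0 hanging flat on the front, slot over the staple; 1.57 straight out to the front; 2.7 stop, nearly upright. Steel plate 34 mm wide, 57 mm long, 3 mm thick, hinged to the lid's front edge (axis along the chest's y) above the staple. About 1 N at its end moves it; it stays where left, and rides with the lid.
- hasp_hinge (a point): middle of the hasp's hinge axis; 86 mm over the bench when the lid is shut, 2 mm before the shell's front face
- hasp_tip (a point): middle of the hasp's free edge, 57 mm from its hinge
- staple (a point): centre of the opening of the locking staple (chest x = -80, y = -85 mm), a level U of 5 mm steel wire standing 35 mm out of the chest's front, 48 mm over the bench. Opening 12 mm wide (chest y); it reaches 30 mm out from the front face, of which the hasp, once down, takes 4. The pin goes down through it from above, in front of the hasp.
- keeper_loop (a point): centre of the opening of the keeper loop, an equal wire loop at the chest's left (chest x = -80, y = +85 mm), where the pin hangs at the start
- pin_mid (a point): middle of the locking pin, 62 mm long, upright in the keeper loop at the start; z up along it. Steel shaft 8 mm thick, tapered tip, from 31 to 1 mm below this point; steel collar 19 mm across up to 2 mm above, which rests on the wires (this point is then 51 mm over the bench); orange grip 16 mm across, 2 to 31 mm above.
- pot1_mid (a point): a specimen pot, or None if absent (2 to 4 are present, standing on the bench right of the chest). White, 52 mm tall, about 60 g; yellow ribbed screw cap 42 mm across and 18 mm tall on top; body tapers from 40 mm under the cap to 37 mm at the foot. The point is on its axis, 26 mm above its foot; the cap spans 8 to 26 mm above it.
- pot2_mid (a point): the same for another specimen pot, None if absent
- pot3_mid (a point): the same for another specimen pot, None if absent
- pot4_mid (a point): the same for another specimen pot, None if absent
- timer: white bench timer, 55 x 70 x 18 mm, bystander
- marker: white marker pen with a black cap, 141 mm long, bystander
- reagent: amber bottle with a black cap, 40 mm across and 75 mm tall, origin under its centre, bystander
There are look-alikes about, which are no part of the job. Leave any purple look-alike of the part that bears pot3_mid alone.

How it is judged:
By the outcome, as a careful person would: the job done as asked, in the order asked, and still so for the second after the job is handed in, with the robot touching nothing.
Of pot1, pot2, pot3, pot4 only 2 to 4 are there at a start; the rules pass over those that are not, and their reading is None.
At some moment in a run one of pot1, pot2, pot3, pot4 may be knocked a few centimetres aside while the robot is not near it.
It also fails if it takes over 210 s, if anything falls off the work surface, if the arm or the gripper's body presses on something with over 40 N, if the wrist force passes 120 N, or if a joint passes its speed limit or range.

## Working session

There is one attempt and no reset: what is moved stays moved. The work goes in short steps, Python scripts to look and compute and a tool call to move; the robot and the scene stay as the last step left them, time stands still between calls to the robot, and variables do not carry over. Pictures are saved under pics/ and viewed, at most 14 in all, crops included, and the job is handed in when it is done.

Besides the shell and the picture viewer there is one more tool, called after ">>>" as a command line: name --argument value ..., lists and objects as JSON in quotes. send_rows: Moves the arm, as the interface text tells. Shifts and turns lie within -1 to 1; 1 stands for 500 mm of shift or 30 degrees of turn. Its arguments: {"type":"object","properties":{"motion":{"type":"array"},"grip_force":{"type":"number"}},"required":["motion"]}

```bash
ls; mkdir -p pics
cat > h.py <<'E'
import numpy as np, cv2
from workcell import env
from scipy.spatial.transform import Rotation as R
def cam(name):
    s=env.state(); g=env.grab_frame(name)
    f=g["frame"]; K=np.array([[0,0,g["cx"]],[0,0,g["cy"]],[0,0,1.]]); K[0,0]=K[1,1]=f.shape[0]/2/np.tan(np.radians(g["vertical_fov"]/2))
    if name=="wrist":
        T=np.eye(4); T[:3,:3]=R.from_euler('xyz',s["ee_rot"],degrees=True).as_matrix(); T[:3,3]=s["ee_pos"]
        M=T@np.array(g["T_tool_cam"])
    else:
        r=cv2.Rodrigues(np.array(g["rvec"],float))[0]; M=np.eye(4); M[:3,:3]=r.T; M[:3,3]=-r.T@np.array(g["tvec"],float).ravel()
    return f,K,M
def ray(K,M,u,v):
    d=M[:3,:3]@np.linalg.inv(K)@np.array([u,v,1.]); return M[:3,3],d/np.linalg.norm(d)
def onz(K,M,u,v,z):
    o,d=ray(K,M,u,v); return o+d*(z-o[2])/d[2]
def tri(*rays):
    A=0;b=0
    for o,d in rays:
        P=np.eye(3)-np.outer(d,d); A=A+P; b=b+P@o
    return np.linalg.solve(A,b)
def proj(K,M,p):
    q=K@(M[:3,:3].T@(np.array(p,float)-M[:3,3])); return q[:2]/q[2]
def save(f,n,crop=None,s=1):
    if crop: f=f[crop[1]:crop[3],crop[0]:crop[2]]
    cv2.imwrite("pics/"+n,cv2.resize(f[:,:,::-1],None,fx=s,fy=s,interpolation=cv2.INTER_CUBIC))
def blobs(f,lo,hi,amin=20):
    hsv=cv2.cvtColor(f,cv2.COLOR_RGB2HSV); m=cv2.inRange(hsv,np.array(lo),np.array(hi))
    n,l,st,c=cv2.connectedComponentsWithStats(m)
    return [(c[i].round(1).tolist(),st[i].tolist()) for i in range(1,n) if st[i][4]>=amin]
E
python3 - <<'E'
from h import *
a=cam("scene");b=cam("top")
np.savez("s0.npz",a=a[0],b=b[0],Ka=a[1],Ma=a[2],Kb=b[1],Mb=b[2])
cv2.imwrite("pics/both.png",np.vstack([a[0],b[0]])[:,:,::-1][:, :])
save(a[0],"scene0.png",s=1.5);save(b[0],"top0.png",s=1.5)
for n,x in(("scene",a),("top",b)): print(n,x[1].tolist(),x[2].round(2).tolist(),"yel",blobs(x[0],(22,110,100),(35,255,255)),"red",blobs(x[0],(0,150,80),(6,255,255)),"or",blobs(x[0],(8,150,120),(20,255,255)))
print(env.state())
E
```

```text
pics
scene [[444.7950028078423, 0.0, 250.762830735798], [0.0, 444.7950028078423, 188.83835128135624], [0.0, 0.0, 1.0]] [[-0.89, -0.26, 0.39, 135.3], [-0.46, 0.44, -0.77, 451.48], [0.02, -0.86, -0.51, 564.88], [0.0, 0.0, 0.0, 1.0]] yel [([381.6, 97.2], [379, 95, 6, 5, 23]), ([46.8, 127.8], [44, 122, 6, 14, 45]), ([390.1, 139.6], [384, 131, 12, 20, 150]), ([273.7, 176.8], [264, 170, 20, 15, 226]), ([299.9, 185.3], [290, 178, 21, 16, 270]), ([245.1, 185.7], [236, 182, 18, 9, 121]), ([285.2, 205.0], [274, 198, 22, 17, 232])] red [([42.5, 31.1], [34, 29, 15, 8, 32]), ([241.8, 205.7], [238, 204, 8, 5, 24]), ([229.4, 220.0], [224, 213, 11, 15, 124])] or [([280.1, 16.1], [246, 0, 77, 30, 214]), ([118.0, 72.3], [24, 30, 211, 79, 1286]), ([380.1, 87.5], [371, 78, 20, 19, 214]), ([292.0, 102.4], [257, 91, 66, 24, 853]), ([375.6, 116.6], [351, 99, 52, 31, 685]), ([260.6, 161.5], [254, 158, 14, 8, 97]), ([216.0, 265.9], [212, 258, 9, 17, 139])]
top [[431.4110610267326, 0.0, 259.6599267353848], [0.0, 431.4110610267326, 186.82237384473692], [0.0, 0.0, 1.0]] [[-0.02, -0.98, 0.19, 305.56], [-1.0, 0.0
[... 437 characters left out ...]
 [159, 201, 11, 9, 64])]
{'time_s': 0.1, 'qpos': array([-6.41715897e+01,  1.83463076e+01,  8.96973688e+01,  1.60152925e-03,
        7.20432758e+01, -1.14608090e+00]), 'qvel': array([-0.01128377, -0.1060942 , -0.1892884 , -0.06681203,  0.01656984,
       -0.04535577]), 'effort': array([ 4.84176217e-04, -4.13329554e+01, -2.32509989e+01,  7.29224877e-02,
        4.21392254e-02, -6.62865023e-05]), 'ee_pos': array([ 260.61505173, -512.00855027,  181.83500313]), 'ee_rot': array([-1.79913096e+02, -3.26163979e-03,  2.69739938e+01]), 'force': array([0.15684616, 0.43040611, 0.69631173]), 'torque': array([ 0.00054461,  0.01119343, -0.0009811 ]), 'gripper_force': 0.0, 'gripper_width': 91.14092973279297}
```

View pics/scene0.png

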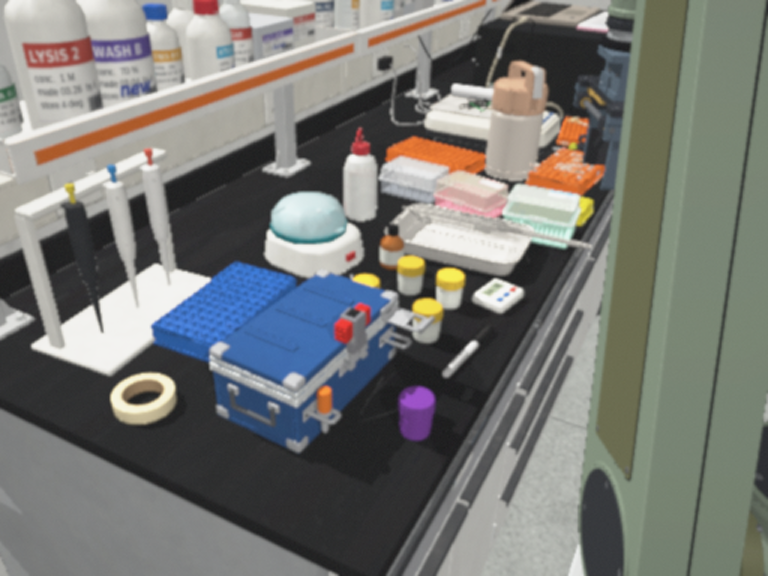

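View pics/top0.png

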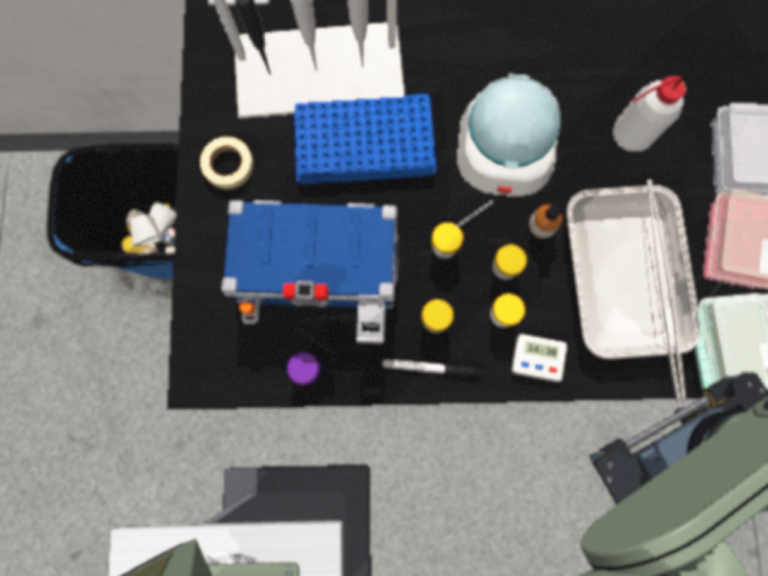

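The scene view (x1.5) shows the chest with red buttons at about (343,330) and (363,312), the pin at (324,400), four yellow caps at (366,282), (410,265), (450,280) and (427,312), and the hasp sticking out at (405,320). The purple look-alike is at (416,413). The top view (x1.5) shows the caps at (447,238), (510,260), (508,309) and (437,315).

Run:
```python
from h import *
d=np.load("s0.npz");A=(d["Ka"],d["Ma"]);B=(d["Kb"],d["Mb"])
def t(ua,ub): return tri(ray(*A,*ua),ray(*B,*ub)).round(1)
# corners of lid top: scene px(/1.5) 
print("btnL",t((229.4,220),(192.5,194)),"btnR",t((243,208),(213.3,194.9)))
print("pin",t((216,265.9),(164.1,204.8)))
print([ (p,t(a,b)) for p,a,b in [("A",(245.1,186),(297.8,158)),("B",(273.7,176.8),(340.2,172.7)),("C",(299.9,185.3),(338.8,205.8)),("D",(285.2,205),(291.3,209.5))]])
for p,b in [("A",(297.8,158)),("B",(340.2,172.7)),("C",(338.8,205.8)),("D",(291.3,209.5))]: print(p,onz(*B,*b,52).round(1))
print("btn z118",onz(*B,192.5,194,118),onz(*B,213.3,194.9,118))
# blue lid mask -> min area rect in top
hsv=cv2.cvtColor(d["b"],cv2.COLOR_RGB2HSV);m=cv2.inRange(hsv,(100,120,60),(118,255,255));m[:133]=0;m[:,:140]=0;m[:,280:]=0
c=max(cv2.findContours(m,0,2)[0],key=cv2.contourArea);r=cv2.minAreaRect(c);print(r)
for p in cv2.boxPoints(r): print(p,onz(*B,*p,100).round(1))
save(d["b"],"c0.png",(140,120,380,270),3.3)
```

```text
btnL [ 455.9 -101.4  121.1] btnR [ 452.  -142.5  124.2]
pin [443.7 -35.8  71.5]
[('A', array([ 540.2, -316.1,   56.3])), ('B', array([ 509.7, -406.8,   44.5])), ('C', array([ 438.3, -399.4,   45.4])), ('D', array([ 431.6, -298.3,   49.6]))]
A [ 542.7 -316.    52. ]
B [ 508.4 -405.2   52. ]
C [ 437.2 -398.1   52. ]
D [ 431.5 -298.1   52. ]
btn z118 [ 456.92869325 -100.77610169  118.        ] [ 454.27665184 -141.41227157  118.        ]
((205.64483642578125, 164.77078247070312), (112.78345489501953, 59.7745361328125), 1.3322198390960693)
[148.57349 193.33888] [463.4 -10.4 100. ]
[149.96323 133.58052] [588.1  -9.8 100. ]
[262.7162  136.20268] [ 577.6 -241.   100. ]
[261.32645 195.96104] [ 453.3 -235.4  100. ]
```

View pics/c0.png

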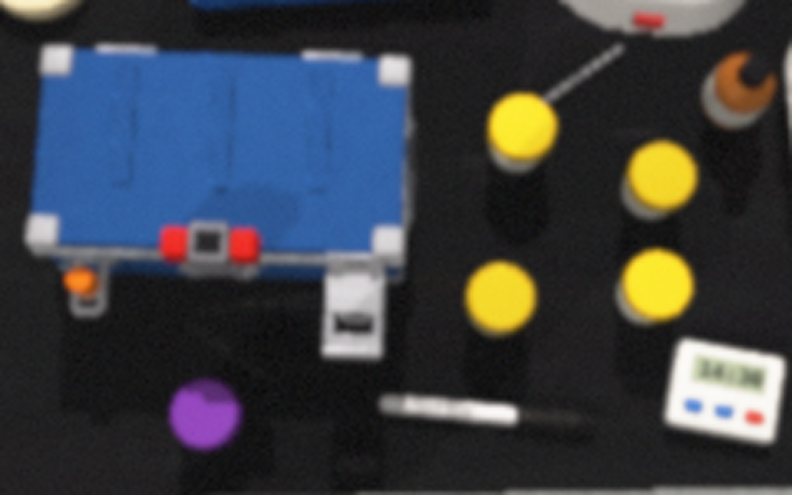

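The crop shows four yellow-capped pots, at crop pixels A(522,128), B(661,176), C(657,285) and D(500,297), all with white bodies. The purple one at (205,413) is the look-alike to leave alone. The hasp points straight out, and the pin is at (80,280).

```bash
cat >> h.py <<'E'
import json
O=np.array([520.5,-124.,0.]); YAW=-2.7
def c2w(p):
    return O+R.from_euler('z',YAW,degrees=True).apply(np.array(p,float))
def w2c(p): return R.from_euler('z',-YAW,degrees=True).apply(np.array(p,float)-O)
def rot(yaw,tilt=0):  # tool down, yaw; tilt = about chest y, + leans tool top toward chest -x
    return R.from_euler('z',YAW,degrees=True)*R.from_euler('y',-tilt,degrees=True)*R.from_euler('z',-YAW,degrees=True)*R.from_euler('xyz',[180,0,yaw],degrees=True)
def plan(wps,start=None):
    """wps: list of (pos, Rotation or None, nrows, grip). prints rows from measured pose"""
    s=env.state(); p=np.array(s["ee_pos"]) if start is None else np.array(start[0]); q=R.from_euler('xyz',s["ee_rot"],degrees=True) if start is None else start[1]
    out=[]
    for (P,Q,n,g) in wps:
        Q=Q or q; P=np.array(P,float); dv=(q.inv()*Q).as_rotvec(); p0,q0=p,q
        for i in range(n):
            q1=q0*R.from_rotvec(dv*(i+1)/n); p1=p0+(P-p0)*(i+1)/n
            t=q.inv().apply(p1-p)/500; r=np.degrees((q.inv()*q1).as_rotvec())/30
            if abs(t).max()>.125 or abs(r).max()>.35: print("TOO FAST",t,r)
            d={k:round(float(v),4) for k,v in zip(("tx","ty","tz","rx","ry","rz"),[*t,*r]) if abs(v)>4e-4}; d["gripper"]=g
            out.append(d); p,q=p1,q1
    print(len(out)); print(json.dumps(out).replace('"gripper"','"gripper"'))
    return p,q
E
python3 - <<'E'
from h import *
g=env.grab_frame("wrist");print(np.array(g["T_tool_cam"]).round(2).tolist(),g["vertical_fov"])
plan([(c2w((-90,0,300)),rot(YAW),11,-1)])
E
```

```text
[[-0.0, -0.96, -0.27, 77.51], [1.0, -0.0, -0.0, -0.52], [-0.0, -0.27, 0.96, -201.55], [0.0, 0.0, 0.0, 1.0]] 59.49688182504888
11
[{"tx": 0.0599, "ty": -0.0496, "tz": -0.0214, "rz": 0.0899, "gripper": -1}, {"tx": 0.0575, "ty": -0.0523, "tz": -0.0214, "rz": 0.0899, "gripper": -1}, {"tx": 0.055, "ty": -0.055, "tz": -0.0214, "rz": 0.0899, "gripper": -1}, {"tx": 0.0523, "ty": -0.0575, "tz": -0.0214, "rz": 0.0899, "gripper": -1}, {"tx": 0.0496, "ty": -0.0599, "tz": -0.0214, "rz": 0.0899, "gripper": -1}, {"tx": 0.0467, "ty": -0.0622, "tz": -0.0214, "rz": 0.0899, "gripper": -1}, {"tx": 0.0437, "ty": -0.0643, "tz": -0.0214, "rz": 0.0899, "gripper": -1}, {"tx": 0.0406, "ty": -0.0663, "tz": -0.0214, "rz": 0.0899, "gripper": -1}, {"tx": 0.0375, "ty": -0.0681, "tz": -0.0214, "rz": 0.0899, "gripper": -1}, {"tx": 0.0342, "ty": -0.0698, "tz": -0.0215, "rz": 0.0899, "gripper": -1}, {"tx": 0.0309, "ty": -0.0713, "tz": -0.0215, "rz": 0.0899, "gripper": -1}]
```

>>> send_rows --motion '[{"tx":0.06,"ty":-0.05,"tz":-0.0214,"rz":0.09,"gripper":-1},{"tx":0.0575,"ty":-0.0525,"tz":-0.0214,"rz":0.09,"gripper":-1},{"tx":0.055,"ty":-0.055,"tz":-0.0214,"rz":0.09,"gripper":-1},{"tx":0.052,"ty":-0.0575,"tz":-0.0214,"rz":0.09,"gripper":-1},{"tx":0.05,"ty":-0.06,"tz":-0.0214,"rz":0.09,"gripper":-1},{"tx":0.047,"ty":-0.062,"tz":-0.0214,"rz":0.09,"gripper":-1},{"tx":0.044,"ty":-0.064,"tz":-0.0214,"rz":0.09,"gripper":-1},{"tx":0.041,"ty":-0.066,"tz":-0.0214,"rz":0.09,"gripper":-1},{"tx":0.0375,"ty":-0.068,"tz":-0.0214,"rz":0.09,"gripper":-1},{"tx":0.034,"ty":-0.07,"tz":-0.0214,"rz":0.09,"gripper":-1},{"tx":0.031,"ty":-0.071,"tz":-0.0214,"rz":0.09,"gripper":-1},{"gripper":-1}]'

```text
invalid input at $.motion[0]: expected keys tx, ty, tz, rx, ry, rz, gripper
```

Run:
```python
from h import *
f,K,M=cam("wrist");np.savez("w1.npz",f=f,K=K,M=M);save(f,"w1.png",s=1.5)
print(env.state()["ee_pos"],env.state()["ee_rot"])
print("red",blobs(f,(0,150,80),(6,255,255)),blobs(f,(174,150,80),(180,255,255)),"or",blobs(f,(8,150,120),(20,255,255)))
```

```text
[ 260.6862104  -512.14153892  182.0479961 ] [-1.79939286e+02 -1.92190321e-03  2.69763046e+01]
red [([254.8, 68.1], [250, 63, 11, 11, 75])] [] or [([59.5, 299.5], [51, 296, 18, 10, 41])]
```

View pics/w1.png

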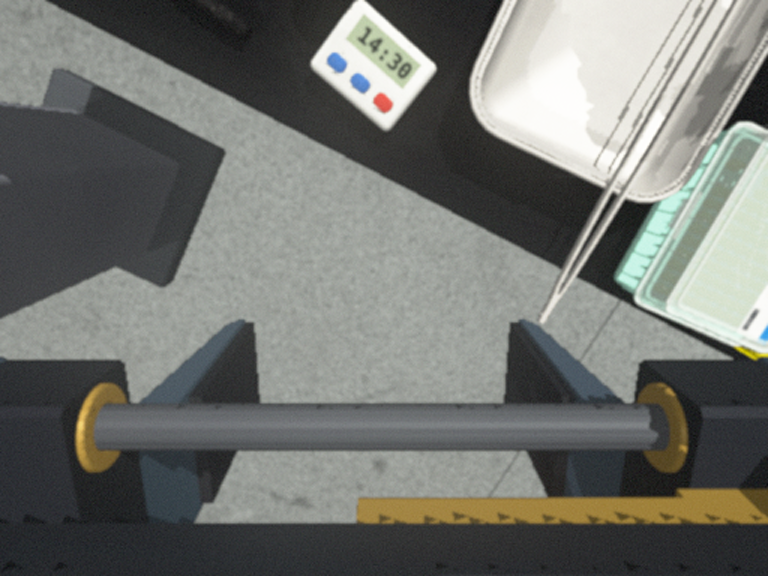

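The wrist view shows the timer at (374,65) and the fingertips at about row 330. The arm hasn't moved, because the call needs every key in each row.

>>> send_rows --motion '[{"tx":0.06,"ty":-0.05,"tz":-0.0214,"rx":0,"ry":0,"rz":0.09,"gripper":-1},{"tx":0.0575,"ty":-0.0525,"tz":-0.0214,"rx":0,"ry":0,"rz":0.09,"gripper":-1},{"tx":0.055,"ty":-0.055,"tz":-0.0214,"rx":0,"ry":0,"rz":0.09,"gripper":-1},{"tx":0.052,"ty":-0.0575,"tz":-0.0214,"rx":0,"ry":0,"rz":0.09,"gripper":-1},{"tx":0.05,"ty":-0.06,"tz":-0.0214,"rx":0,"ry":0,"rz":0.09,"gripper":-1},{"tx":0.047,"ty":-0.062,"tz":-0.0214,"rx":0,"ry":0,"rz":0.09,"gripper":-1},{"tx":0.044,"ty":-0.064,"tz":-0.0214,"rx":0,"ry":0,"rz":0.09,"gripper":-1},{"tx":0.041,"ty":-0.066,"tz":-0.0214,"rx":0,"ry":0,"rz":0.09,"gripper":-1},{"tx":0.0375,"ty":-0.068,"tz":-0.0214,"rx":0,"ry":0,"rz":0.09,"gripper":-1},{"tx":0.034,"ty":-0.07,"tz":-0.0214,"rx":0,"ry":0,"rz":0.09,"gripper":-1},{"tx":0.031,"ty":-0.071,"tz":-0.0214,"rx":0,"ry":0,"rz":0.09,"gripper":-1},{"tx":0,"ty":0,"tz":0,"rx":0,"ry":0,"rz":0,"gripper":-1}]'

```text
time_s: 1.7
ee_pos: [432.2, -118.5, 300.8]
ee_rot: [180.0, -0.1, -2.5]
force: [-0.4, -1.2, 0.2]
gripper_width: 91.4
gripper_force: 0.0
```

Run:
```python
from h import *
f,K,M=cam("wrist");np.savez("w1.npz",f=f,K=K,M=M);save(f,"w2.png",s=1.5)
s=env.state();print(s["ee_pos"],s["ee_rot"],s["qpos"].round(1))
print("red",blobs(f,(0,150,80),(6,255,255)),blobs(f,(174,150,80),(180,255,255)),"or",blobs(f,(8,150,120),(20,255,255)))
```

```text
[ 431.48317587 -119.56112936  300.27843945] [ 1.79970536e+02 -4.03334753e-03 -2.57294402e+00] [-16.9   3.4  92.   -0.   84.7  75.6]
red [([275.9, 144.7], [271, 139, 12, 13, 77]), ([486.1, 193.4], [483, 192, 7, 4, 23])] [([240.3, 145.0], [233, 137, 15, 17, 196]), ([277.0, 145.6], [270, 137, 15, 18, 170])] or [([191.7, 152.1], [185, 146, 14, 13, 150])]
```

View pics/w2.png

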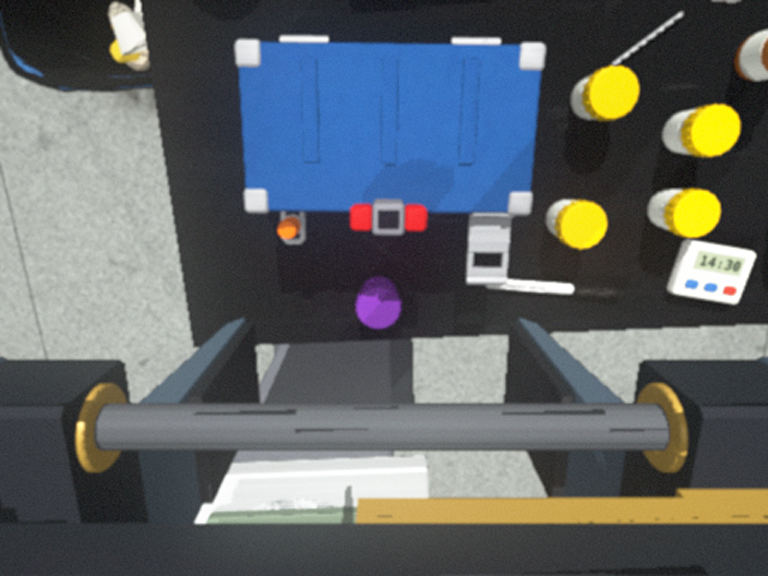

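This view is clear: buttons at (361,217) and (415,217), pin at (288,230), hasp at (488,255) sticking out, purple look-alike at (378,303), and the pots to the right.

Run:
```python
from h import *
d=np.load("s0.npz");B=(d["Kb"],d["Mb"]);w=np.load("w1.npz");W=(w["K"],w["M"])
t=lambda a,b: tri(ray(*W,*a),ray(*B,*b)).round(1)
L=t((240.3,145),(192.5,194));Rr=t((276.7,145.2),(213.3,194.9))
print("L",L,"R",Rr,"mid",(L+Rr)/2,"w2c",w2c((L+Rr)/2)); 
l2=onz(*W,240.3,145,118);r2=onz(*W,276.7,145.2,118);print("wz118",l2,r2)
print("pin",p:=t((191.7,152.1),(164.1,204.8)),w2c(p))
for p,b in [("A",(297.8,158)),("B",(340.2,172.7)),("C",(338.8,205.8)),("D",(291.3,209.5))]:
    q=onz(*B,*b,52); y=blobs(w["f"],(22,110,100),(35,255,255),100); c=min((x[0] for x in y),key=lambda c:np.linalg.norm(onz(*W,*c,52)-q)); print(p,t(c,b),onz(*W,*c,52).round(1))
# lid blue rect in wrist
hsv=cv2.cvtColor(w["f"],cv2.COLOR_RGB2HSV);m=cv2.inRange(hsv,(100,120,60),(118,255,255));m[:,:150]=0
m=cv2.morphologyEx(m,cv2.MORPH_CLOSE,np.ones((9,9)));c=max(cv2.findContours(m,0,2)[0],key=cv2.contourArea);r=cv2.minAreaRect(c)
P=[onz(*W,*p,100) for p in cv2.boxPoints(r)];print(r,np.round(P,1).tolist(),np.mean(P,0))
```

```text
L [ 457.4 -101.9  117.6] R [ 455.  -143.1  118.6] mid [ 456.2 -122.5  118.1] w2c [-64.29927864  -1.53060997 118.1       ]
wz118 [ 457.8448353  -103.11506217  118.        ] [ 455.7208798  -144.69736677  118.        ]
pin [444.7 -36.   67.9] [-79.86122018  84.33164003  67.9       ]
A [ 544.2 -316.7   48. ] [ 544.3 -315.2   52. ]
B [ 509.9 -406.5   46.2] [ 510.1 -402.9   52. ]
C [ 438.7 -399.8   44.9] [ 440.1 -395.8   52. ]
D [ 432.9 -299.1   46.1] [ 434.4 -297.3   52. ]
((259.0910339355469, 84.30656433105469), (203.02076721191406, 114.5595932006836), 0.6365935802459717) [[465.4, -3.3, 100.0], [589.3, -20.1, 100.0], [577.0, -241.7, 100.0], [451.7, -245.3, 100.0]] [ 520.85609526 -127.59599582  100.        ]
```

```bash
sed -i 's/O=np.array(.*/O=np.array([519.7,-125.3,0.]); YAW=-2.7/; s/out.append(d)/out.append({**dict.fromkeys(("tx","ty","tz","rx","ry","rz"),0),**d})/' h.py; sed -i 's/YAW=-2.7; YAW=-2.7/YAW=-2.7/' h.py
python3 - <<'E'
from h import *
print(c2w((-63,0,118)))
plan([(c2w((-64,0,160)),rot(YAW),4,-1),(c2w((-64,0,104)),rot(YAW),3,-1)])
E
```

```text
[ 456.76993788 -122.33229361  118.        ]
7
[{"tx": 0.0122, "ty": 0.0008, "tz": 0.0701, "rx": 0, "ry": 0, "rz": 0.0011, "gripper": -1}, {"tx": 0.0122, "ty": 0.0008, "tz": 0.0701, "rx": 0, "ry": 0, "rz": 0.0011, "gripper": -1}, {"tx": 0.0122, "ty": 0.0008, "tz": 0.0701, "rx": 0, "ry": 0, "rz": 0.0011, "gripper": -1}, {"tx": 0.0122, "ty": 0.0008, "tz": 0.0701, "rx": 0, "ry": 0, "rz": 0.0011, "gripper": -1}, {"tx": 0, "ty": 0, "tz": 0.0373, "rx": 0, "ry": 0, "rz": 0, "gripper": -1}, {"tx": 0, "ty": 0, "tz": 0.0373, "rx": 0, "ry": 0, "rz": 0, "gripper": -1}, {"tx": 0, "ty": 0, "tz": 0.0373, "rx": 0, "ry": 0, "rz": 0, "gripper": -1}]
```

>>> send_rows --motion '[{"tx":0.012,"ty":0.001,"tz":0.07,"rx":0,"ry":0,"rz":0,"gripper":-1},{"tx":0.012,"ty":0.001,"tz":0.07,"rx":0,"ry":0,"rz":0,"gripper":-1},{"tx":0.012,"ty":0.001,"tz":0.07,"rx":0,"ry":0,"rz":0,"gripper":-1},{"tx":0.012,"ty":0,"tz":0.07,"rx":0,"ry":0,"rz":0,"gripper":-1},{"tx":0,"ty":0,"tz":0.037,"rx":0,"ry":0,"rz":0,"gripper":-1},{"tx":0,"ty":0,"tz":0.037,"rx":0,"ry":0,"rz":0,"gripper":-1},{"tx":0,"ty":0,"tz":0.037,"rx":0,"ry":0,"rz":0,"gripper":-1},{"tx":0,"ty":0,"tz":0,"rx":0,"ry":0,"rz":0,"gripper":-1},{"tx":0,"ty":0,"tz":0,"rx":0,"ry":0,"rz":0,"gripper":-1}]'

```text
time_s: 2.88
ee_pos: [455.3, -123.5, 105.2]
ee_rot: [180.0, -0.0, -2.8]
force: [0.1, -0.3, 0.4]
gripper_width: 91.1
gripper_force: 0.0
```

>>> send_rows --motion '[{"tx":0,"ty":0,"tz":0,"rx":0,"ry":0,"rz":0,"gripper":1},{"tx":0,"ty":0,"tz":0,"rx":0,"ry":0,"rz":0,"gripper":1},{"tx":0,"ty":0,"tz":0,"rx":0,"ry":0,"rz":0,"gripper":1},{"tx":0,"ty":0,"tz":0,"rx":0,"ry":0,"rz":0,"gripper":1},{"tx":0,"ty":0,"tz":0,"rx":0,"ry":0,"rz":0,"gripper":1},{"tx":0,"ty":0,"tz":0,"rx":0,"ry":0,"rz":0,"gripper":1},{"tx":0,"ty":0,"tz":0,"rx":0,"ry":0,"rz":0,"gripper":1},{"tx":0,"ty":0,"tz":0,"rx":0,"ry":0,"rz":0,"gripper":1}]' --grip_force 28

```text
time_s: 3.88
ee_pos: [455.2, -122.8, 104.7]
ee_rot: [180.0, 0.0, -2.7]
force: [-0.1, -0.2, -0.3]
gripper_width: 14.2
gripper_force: 0.0
```

Run:
```python
from h import *
s=env.state();print(s["ee_pos"],s["force"],s["gripper_width"],s["gripper_force"])
p=np.array(s["ee_pos"]); p0=p.copy()
w=[]
c=lambda th: np.array([-125*np.cos(th)+36*np.sin(th),0,125*np.sin(th)+36*np.cos(th)])
X=R.from_euler('z',YAW,degrees=True)
for k in range(1,8):
    th=np.radians(5.5*k); w.append((p0+X.apply(c(th)-c(0)),rot(YAW),2 if k<3 else 1,1))
plan(w)
```

```text
[ 455.20431687 -122.81008019  104.73546212] [-0.0606459  -0.23655504 -0.27859109] 14.186634926603851 0.0
9
[{"tx": 0.004, "ty": 0, "tz": -0.0118, "rx": 0, "ry": 0, "rz": -0.0004, "gripper": 1}, {"tx": 0.004, "ty": 0, "tz": -0.0118, "rx": 0, "ry": 0, "rz": -0.0004, "gripper": 1}, {"tx": 0.0051, "ty": 0, "tz": -0.0114, "rx": 0, "ry": 0, "rz": 0, "gripper": 1}, {"tx": 0.0051, "ty": 0, "tz": -0.0114, "rx": 0, "ry": 0, "rz": 0, "gripper": 1}, {"tx": 0.0124, "ty": 0, "tz": -0.0217, "rx": 0, "ry": 0, "rz": 0, "gripper": 1}, {"tx": 0.0144, "ty": 0, "tz": -0.0204, "rx": 0, "ry": 0, "rz": 0, "gripper": 1}, {"tx": 0.0163, "ty": 0, "tz": -0.0189, "rx": 0, "ry": 0, "rz": 0, "gripper": 1}, {"tx": 0.0181, "ty": 0, "tz": -0.0172, "rx": 0, "ry": 0, "rz": 0, "gripper": 1}, {"tx": 0.0196, "ty": 0, "tz": -0.0154, "rx": 0, "ry": 0, "rz": 0, "gripper": 1}]
```

Width is 14 mm with zero force, so nothing is between the pads. I'll take a look.

Run:
```python
from h import *
f,K,M=cam("scene");print(env.state()["gripper_width"])
g,K2,M2=cam("wrist")
im=np.hstack([cv2.resize(f[130:310,150:350],(400,360)),cv2.resize(g[60:300,130:390],(390,360))]);save(im,"q1.png")
```

```text
9.8452485561918
```

View pics/q1.png

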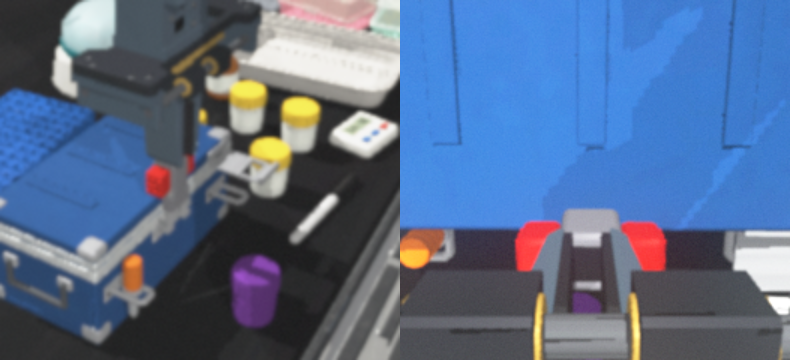

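The wrist view shows the fingers closed in front (robot side) of the catch, with the buttons behind them, so the catch sits further in +x than measured. I'll check by projection.

Run:
```python
from h import *
g,K,M=cam("wrist")
print([proj(K,M,c2w((-63,y,118))).round(1) for y in(20,-20)],"tcp",proj(K,M,env.state()["ee_pos"]), env.state()["ee_pos"])
b=[x for x in blobs(g,(0,150,80),(6,255,255),60)+blobs(g,(172,150,80),(180,255,255),60)];print(b)
for x in b: print(onz(K,M,*x[0],118).round(1))
f,K2,M2=cam("scene");print(blobs(f,(0,150,80),(6,255,255),15),[proj(K2,M2,c2w((-63,y,118))).round(1) for y in(20,-20)],"tcp",proj(K2,M2,env.state()["ee_pos"]))
save(f,"q2.png",(190,150,310,250),6)
```

```text
[array([221.3, 228.2]), array([287.9, 228.1])] tcp [255.47610069 222.58214989] [ 455.22562282 -122.82468375  104.75177562]
[([217.8, 228.9], [209, 218, 21, 23, 278]), ([294.2, 228.7], [281, 218, 26, 23, 401]), ([218.6, 217.0], [206, 208, 31, 33, 354]), ([292.4, 216.8], [278, 208, 30, 32, 336])]
[ 457.4 -100.2  118. ]
[ 455.2 -146.1  118. ]
[ 464.9 -101.3  118. ]
[ 462.9 -145.1  118. ]
[([42.5, 31.1], [34, 29, 15, 8, 32]), ([229.4, 220.0], [225, 213, 10, 15, 124])] [array([228.5, 220.8]), array([240.5, 210.2])] tcp [235.41301989 221.62213039]
```

View pics/q2.png

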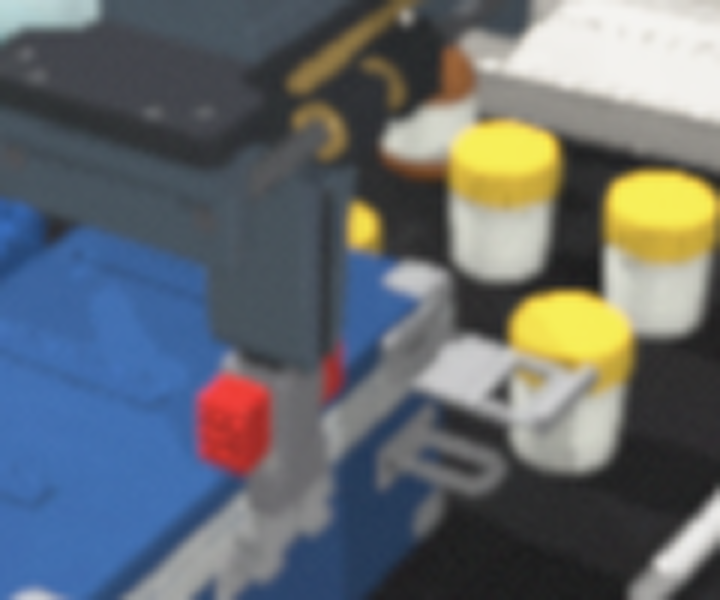

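The crop shows the fingertip ending at the housing top, about (265,365), well above where the TCP projects (272,430). The buttons are where predicted. The fingers look roughly 27 mm shorter than the TCP implies, so I'll check `grasp_offset` and then probe by touch.

Run:
```python
from h import *
print(env.grasp_offset,env.state()["gripper_width"],env.state()["ee_rot"],[a for a in dir(env) if a[0]!='_'])
```

```text
18.8 0.23792234889606703 [ 1.79994260e+02 -4.53038760e-03 -2.72468832e+00] ['Unreachable', 'grab_frame', 'grasp_offset', 'job_done', 'state']
```

>>> send_rows --motion '[{"tx":0,"ty":0,"tz":-0.02,"rx":0,"ry":0,"rz":0,"gripper":-1},{"tx":0,"ty":0,"tz":0,"rx":0,"ry":0,"rz":0,"gripper":-1},{"tx":0,"ty":0,"tz":0,"rx":0,"ry":0,"rz":0,"gripper":-1},{"tx":0,"ty":0,"tz":0,"rx":0,"ry":0,"rz":0,"gripper":-1},{"tx":0,"ty":0,"tz":0,"rx":0,"ry":0,"rz":0,"gripper":-1},{"tx":0,"ty":0,"tz":0,"rx":0,"ry":0,"rz":0,"gripper":-1},{"tx":0,"ty":0,"tz":0,"rx":0,"ry":0,"rz":0,"gripper":-1},{"tx":0,"ty":0,"tz":0,"rx":0,"ry":0,"rz":0,"gripper":-1},{"tx":0,"ty":0,"tz":0.02,"rx":0,"ry":0,"rz":0,"gripper":-1},{"tx":0,"ty":0,"tz":0.008,"rx":0,"ry":0,"rz":0,"gripper":-1},{"tx":0,"ty":0,"tz":0,"rx":0,"ry":0,"rz":0,"gripper":-1}]'

```text
time_s: 5.45
ee_pos: [454.8, -122.7, 100.1]
ee_rot: [-180.0, 0.1, -2.7]
force: [-0.0, 0.4, 0.4]
gripper_width: 91.4
gripper_force: 0.0
```

>>> send_rows --motion '[{"tx":0,"ty":0,"tz":0.008,"rx":0,"ry":0,"rz":0,"gripper":-1},{"tx":0,"ty":0,"tz":0.008,"rx":0,"ry":0,"rz":0,"gripper":-1},{"tx":0,"ty":0,"tz":0,"rx":0,"ry":0,"rz":0,"gripper":-1}]'

```text
time_s: 5.82
ee_pos: [454.9, -122.7, 92.4]
ee_rot: [-180.0, 0.0, -2.7]
force: [-0.6, 0.3, -0.6]
gripper_width: 91.0
gripper_force: 0.0
```

>>> send_rows --motion '[{"tx":0,"ty":0,"tz":0.008,"rx":0,"ry":0,"rz":0,"gripper":-1},{"tx":0,"ty":0,"tz":0,"rx":0,"ry":0,"rz":0,"gripper":-1},{"tx":0,"ty":0,"tz":0,"rx":0,"ry":0,"rz":0,"gripper":-1}]'

```text
time_s: 6.2
ee_pos: [455.3, -122.9, 88.8]
ee_rot: [180.0, -0.0, -2.7]
force: [0.3, -0.3, -0.6]
gripper_width: 91.2
gripper_force: 0.0
```

>>> send_rows --motion '[{"tx":0,"ty":0,"tz":0.008,"rx":0,"ry":0,"rz":0,"gripper":-1},{"tx":0,"ty":0,"tz":0.008,"rx":0,"ry":0,"rz":0,"gripper":-1},{"tx":0,"ty":0,"tz":0,"rx":0,"ry":0,"rz":0,"gripper":-1}]'

```text
time_s: 6.58
ee_pos: [454.8, -122.7, 80.3]
ee_rot: [-180.0, 0.1, -2.7]
force: [0.3, 1.0, 0.4]
gripper_width: 90.9
gripper_force: 0.0
```

Run:
```python
from h import *
f,K,M=cam("scene");print(env.state()["ee_pos"],env.state()["force"]);save(f,"q3.png",(170,140,310,260),5)
```

```text
[ 455.06578698 -122.76408265   80.51026656] [ 0.03917504  0.5986558  -0.10160959]
```

View pics/q3.png

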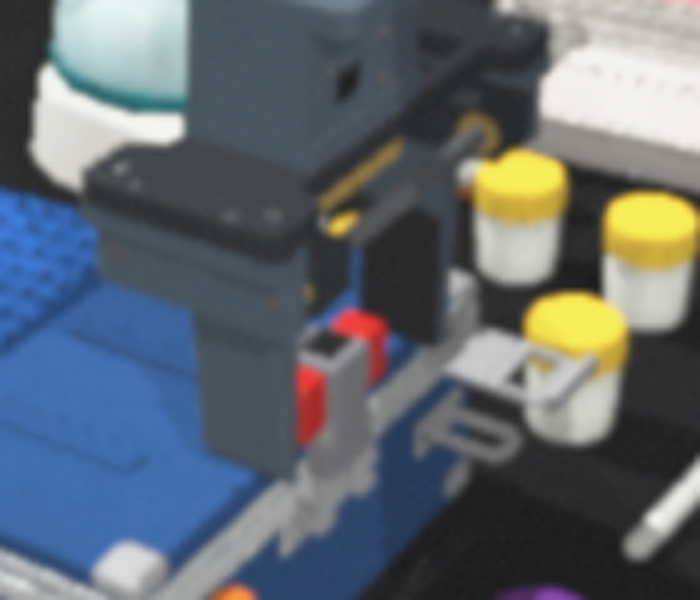

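The fingers now straddle the red buttons just above the lid. I'll probe a little further to find the true tip height.

>>> send_rows --motion '[{"tx":0,"ty":0,"tz":0.006,"rx":0,"ry":0,"rz":0,"gripper":-1},{"tx":0,"ty":0,"tz":0,"rx":0,"ry":0,"rz":0,"gripper":-1},{"tx":0,"ty":0,"tz":0,"rx":0,"ry":0,"rz":0,"gripper":-1}]'

```text
time_s: 7.0
ee_pos: [455.2, -122.8, 77.8]
ee_rot: [180.0, -0.0, -2.7]
force: [0.3, 0.7, -0.2]
gripper_width: 91.2
gripper_force: 0.0
```

>>> send_rows --motion '[{"tx":0,"ty":0,"tz":0.006,"rx":0,"ry":0,"rz":0,"gripper":-1},{"tx":0,"ty":0,"tz":0,"rx":0,"ry":0,"rz":0,"gripper":-1},{"tx":0,"ty":0,"tz":0,"rx":0,"ry":0,"rz":0,"gripper":-1}]'

```text
time_s: 7.38
ee_pos: [455.2, -122.8, 74.7]
ee_rot: [180.0, 0.0, -2.7]
force: [0.1, 0.5, -0.6]
gripper_width: 90.9
gripper_force: 0.0
```

>>> send_rows --motion '[{"tx":0,"ty":0,"tz":0.004,"rx":0,"ry":0,"rz":0,"gripper":-1},{"tx":0,"ty":0,"tz":0,"rx":0,"ry":0,"rz":0,"gripper":-1},{"tx":0,"ty":0,"tz":0,"rx":0,"ry":0,"rz":0,"gripper":-1}]'

```text
time_s: 7.75
ee_pos: [455.2, -122.8, 72.7]
ee_rot: [180.0, 0.0, -2.7]
force: [0.6, -0.7, 0.1]
gripper_width: 91.3
gripper_force: 0.0
```

>>> send_rows --motion '[{"tx":0,"ty":0,"tz":0,"rx":0,"ry":0,"rz":0,"gripper":1},{"tx":0,"ty":0,"tz":0,"rx":0,"ry":0,"rz":0,"gripper":1},{"tx":0,"ty":0,"tz":0,"rx":0,"ry":0,"rz":0,"gripper":1},{"tx":0,"ty":0,"tz":0,"rx":0,"ry":0,"rz":0,"gripper":1},{"tx":0,"ty":0,"tz":0,"rx":0,"ry":0,"rz":0,"gripper":1},{"tx":0,"ty":0,"tz":0,"rx":0,"ry":0,"rz":0,"gripper":1},{"tx":0,"ty":0,"tz":0,"rx":0,"ry":0,"rz":0,"gripper":1}]' --grip_force 28

```text
time_s: 8.62
ee_pos: [455.2, -124.4, 73.2]
ee_rot: [179.8, -0.0, -2.7]
force: [-2.6, -5.5, 1.8]
gripper_width: 36.4
gripper_force: 28.0
```

>>> send_rows --motion '[{"tx":0.004,"ty":0,"tz":-0.012,"rx":0,"ry":0,"rz":0,"gripper":1},{"tx":0.004,"ty":0,"tz":-0.012,"rx":0,"ry":0,"rz":0,"gripper":1},{"tx":0.005,"ty":0,"tz":-0.0115,"rx":0,"ry":0,"rz":0,"gripper":1},{"tx":0.005,"ty":0,"tz":-0.0115,"rx":0,"ry":0,"rz":0,"gripper":1},{"tx":0,"ty":0,"tz":0,"rx":0,"ry":0,"rz":0,"gripper":1}]'

```text
time_s: 9.25
ee_pos: [462.9, -124.7, 95.6]
ee_rot: [179.8, 0.2, -2.7]
force: [-2.1, -7.1, -2.0]
gripper_width: 36.5
gripper_force: 28.0
```

>>> send_rows --motion '[{"tx":0.012,"ty":0,"tz":-0.0215,"rx":0,"ry":0,"rz":0,"gripper":1},{"tx":0.0145,"ty":0,"tz":-0.02,"rx":0,"ry":0,"rz":0,"gripper":1},{"tx":0.016,"ty":0,"tz":-0.019,"rx":0,"ry":0,"rz":0,"gripper":1},{"tx":0.018,"ty":0,"tz":-0.017,"rx":0,"ry":0,"rz":0,"gripper":1},{"tx":0.0195,"ty":0,"tz":-0.0155,"rx":0,"ry":0,"rz":0,"gripper":1},{"tx":0,"ty":0,"tz":0,"rx":0,"ry":0,"rz":0,"gripper":1}]'

```text
time_s: 10.0
ee_pos: [501.4, -126.8, 142.4]
ee_rot: [179.8, 0.4, -2.7]
force: [-6.9, -6.1, 3.3]
gripper_width: 36.4
gripper_force: 28.0
```

Run:
```python
from h import *
f,K,M=cam("scene");s=env.state();print(s["ee_pos"],s["force"],s["gripper_width"]);save(f,"q4.png",(130,100,330,280),3)
```

```text
[ 501.398601   -126.83704147  142.37294009] [-4.82076594 -5.81028748  3.04701034] 36.158159469218326
```

View pics/q4.png

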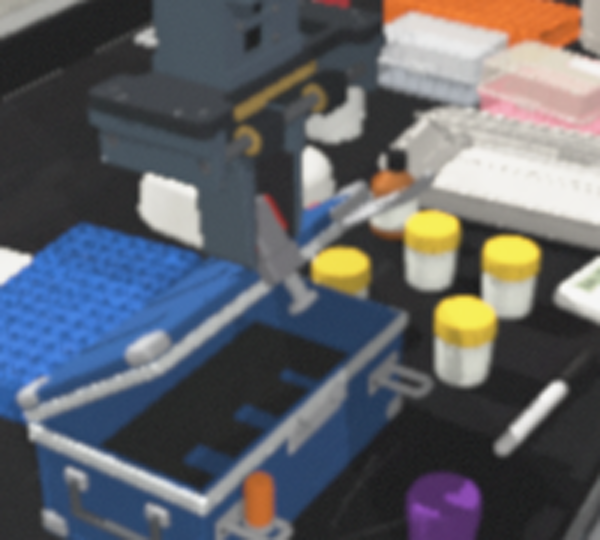

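The crop shows the lid lifted to about 38° and still gripped, with the foam pockets visible. I'll carry on along the arc.

>>> send_rows --motion '[{"tx":0.0125,"ty":0,"tz":-0.008,"rx":0,"ry":0,"rz":0,"gripper":1},{"tx":0.0125,"ty":0,"tz":-0.0076,"rx":0,"ry":0,"rz":0,"gripper":1},{"tx":0.0145,"ty":0,"tz":-0.007,"rx":0,"ry":0,"rz":0,"gripper":1},{"tx":0.0145,"ty":0,"tz":-0.0068,"rx":0,"ry":0,"rz":0,"gripper":1},{"tx":0.028,"ty":0,"tz":-0.0094,"rx":0,"ry":0,"rz":0,"gripper":1},{"tx":0.028,"ty":0,"tz":-0.0062,"rx":0,"ry":0,"rz":0,"gripper":1},{"tx":0,"ty":0,"tz":0,"rx":0,"ry":0,"rz":0,"gripper":1}]'

```text
time_s: 10.92
ee_pos: [558.1, -129.9, 165.9]
ee_rot: [179.8, 0.2, -2.7]
force: [-3.5, -5.5, 6.1]
gripper_width: 36.1
gripper_force: 28.7
```

>>> send_rows --motion '[{"tx":0,"ty":0,"tz":0,"rx":0,"ry":0,"rz":0,"gripper":-1},{"tx":0,"ty":0,"tz":0,"rx":0,"ry":0,"rz":0,"gripper":-1},{"tx":0,"ty":0,"tz":0,"rx":0,"ry":0,"rz":0,"gripper":-1},{"tx":0,"ty":0,"tz":0,"rx":0,"ry":0,"rz":0,"gripper":-1},{"tx":0,"ty":0,"tz":0,"rx":0,"ry":0,"rz":0,"gripper":-1},{"tx":0,"ty":0,"tz":-0.06,"rx":0,"ry":0,"rz":0,"gripper":-1},{"tx":0,"ty":0,"tz":-0.1,"rx":0,"ry":0,"rz":0,"gripper":-1},{"tx":0,"ty":0,"tz":-0.1,"rx":0,"ry":0,"rz":0,"gripper":-1},{"tx":0,"ty":0,"tz":0,"rx":0,"ry":0,"rz":0,"gripper":1}]'

```text
time_s: 12.05
ee_pos: [561.5, -127.9, 299.8]
ee_rot: [179.9, -0.6, -2.7]
force: [-0.4, -0.5, -1.1]
gripper_width: 84.2
gripper_force: 0.0
```

```bash
sed -i 's/O=np.array(.*/O=np.array([519.7,-126.5,0.]); YAW=-2.7/' h.py
python3 - <<'E'
from h import *
s=env.state();print(s["ee_pos"],w2c(s["ee_pos"]),s["force"])
plan([(c2w((-80,45,290)),rot(YAW),4,1),(c2w((-80,45,138)),rot(YAW),4,1),(c2w((-20,45,138)),rot(YAW),2,1)])
E
```

```text
[ 561.46382536 -127.85485752  299.79774948] [ 41.78128482   0.61399212 299.79774948] [-0.41949545 -0.50294184 -1.12495469]
10
[{"tx": -0.0609, "ty": -0.0222, "tz": 0.0043, "rx": 0.0006, "ry": -0.0046, "rz": 0, "gripper": 1}, {"tx": -0.0609, "ty": -0.0222, "tz": 0.0044, "rx": 0.0006, "ry": -0.0046, "rz": 0, "gripper": 1}, {"tx": -0.0609, "ty": -0.0222, "tz": 0.0046, "rx": 0.0006, "ry": -0.0046, "rz": 0, "gripper": 1}, {"tx": -0.0609, "ty": -0.0222, "tz": 0.0047, "rx": 0.0006, "ry": -0.0046, "rz": 0, "gripper": 1}, {"tx": 0, "ty": 0, "tz": 0.076, "rx": 0, "ry": 0, "rz": 0, "gripper": 1}, {"tx": 0, "ty": 0, "tz": 0.076, "rx": 0, "ry": 0, "rz": 0, "gripper": 1}, {"tx": 0, "ty": 0, "tz": 0.076, "rx": 0, "ry": 0, "rz": 0, "gripper": 1}, {"tx": 0, "ty": 0, "tz": 0.076, "rx": 0, "ry": 0, "rz": 0, "gripper": 1}, {"tx": 0.06, "ty": 0, "tz": 0, "rx": 0, "ry": 0, "rz": 0, "gripper": 1}, {"tx": 0.06, "ty": 0, "tz": 0, "rx": 0, "ry": 0, "rz": 0, "gripper": 1}]
```

>>> send_rows --motion '[{"tx":-0.061,"ty":-0.022,"tz":0.0045,"rx":0,"ry":0,"rz":0,"gripper":1},{"tx":-0.061,"ty":-0.022,"tz":0.0045,"rx":0,"ry":0,"rz":0,"gripper":1},{"tx":-0.061,"ty":-0.022,"tz":0.0045,"rx":0,"ry":0,"rz":0,"gripper":1},{"tx":-0.061,"ty":-0.022,"tz":0.0045,"rx":0,"ry":0,"rz":0,"gripper":1},{"tx":0,"ty":0,"tz":0.076,"rx":0,"ry":0,"rz":0,"gripper":1},{"tx":0,"ty":0,"tz":0.076,"rx":0,"ry":0,"rz":0,"gripper":1},{"tx":0,"ty":0,"tz":0.076,"rx":0,"ry":0,"rz":0,"gripper":1},{"tx":0,"ty":0,"tz":0.076,"rx":0,"ry":0,"rz":0,"gripper":1},{"tx":0.06,"ty":0,"tz":0,"rx":0,"ry":0,"rz":0,"gripper":1},{"tx":0.06,"ty":0,"tz":0,"rx":0,"ry":0,"rz":0,"gripper":1},{"tx":0,"ty":0,"tz":0,"rx":0,"ry":0,"rz":0,"gripper":1}]'

```text
time_s: 13.42
ee_pos: [500.0, -80.6, 132.8]
ee_rot: [-180.0, 0.1, -2.7]
force: [-0.3, 0.4, -0.6]
gripper_width: 0.4
gripper_force: 0.0
```

>>> send_rows --motion '[{"tx":0.03,"ty":0,"tz":0,"rx":0,"ry":0,"rz":0,"gripper":1},{"tx":0.03,"ty":0,"tz":0,"rx":0,"ry":0,"rz":0,"gripper":1},{"tx":0.03,"ty":0,"tz":0,"rx":0,"ry":0,"rz":0,"gripper":1},{"tx":0.03,"ty":0,"tz":0,"rx":0,"ry":0,"rz":0,"gripper":1},{"tx":0.03,"ty":0,"tz":0,"rx":0,"ry":0,"rz":0,"gripper":1},{"tx":0,"ty":0,"tz":0,"rx":0,"ry":0,"rz":0,"gripper":1}]'

```text
time_s: 14.18
ee_pos: [576.0, -84.5, 133.8]
ee_rot: [180.0, -0.1, -2.7]
force: [0.3, 0.5, 0.2]
gripper_width: 0.2
gripper_force: 0.0
```

>>> send_rows --motion '[{"tx":0.01,"ty":0,"tz":0,"rx":0,"ry":0,"rz":0,"gripper":1},{"tx":0.01,"ty":0,"tz":0,"rx":0,"ry":0,"rz":0,"gripper":1},{"tx":0.01,"ty":0,"tz":0,"rx":0,"ry":0,"rz":0,"gripper":1},{"tx":0,"ty":0,"tz":0,"rx":0,"ry":0,"rz":0,"gripper":1}]'

```text
time_s: 14.68
ee_pos: [589.7, -85.1, 134.2]
ee_rot: [180.0, -0.0, -2.7]
force: [-1.7, -0.1, -0.3]
gripper_width: 0.5
gripper_force: 0.9
```

>>> send_rows --motion '[{"tx":0.008,"ty":0,"tz":0,"rx":0,"ry":0,"rz":0,"gripper":1},{"tx":0,"ty":0,"tz":0,"rx":0,"ry":0,"rz":0,"gripper":1},{"tx":0,"ty":0,"tz":0,"rx":0,"ry":0,"rz":0,"gripper":1}]'

```text
time_s: 15.05
ee_pos: [593.7, -85.4, 134.5]
ee_rot: [180.0, -0.1, -2.7]
force: [-1.0, 0.4, -0.3]
gripper_width: 0.3
gripper_force: 0.7
```

>>> send_rows --motion '[{"tx":0.008,"ty":0,"tz":0,"rx":0,"ry":0,"rz":0,"gripper":1},{"tx":0,"ty":0,"tz":0,"rx":0,"ry":0,"rz":0,"gripper":1},{"tx":0,"ty":0,"tz":0,"rx":0,"ry":0,"rz":0,"gripper":1}]'

```text
time_s: 15.42
ee_pos: [596.1, -85.5, 134.2]
ee_rot: [180.0, 0.1, -2.7]
force: [-4.6, 0.4, 0.4]
gripper_width: 0.2
gripper_force: 2.5
```

>>> send_rows --motion '[{"tx":0.008,"ty":0,"tz":0,"rx":0,"ry":0,"rz":0,"gripper":1},{"tx":0,"ty":0,"tz":0,"rx":0,"ry":0,"rz":0,"gripper":1},{"tx":0,"ty":0,"tz":0,"rx":0,"ry":0,"rz":0,"gripper":1}]'

```text
time_s: 15.8
ee_pos: [596.4, -85.5, 134.1]
ee_rot: [-180.0, 0.6, -2.7]
force: [-13.3, 0.1, 5.7]
gripper_width: 0.5
gripper_force: 7.0
```

The lid is at its stop at 1.9 rad, shown by the force rise. I'll retract and turn the gripper across the chest's x above the first pot.

Run:
```python
from h import *
print(w2c(env.state()["ee_pos"]))
p,q=plan([(c2w((-40,45,136)),rot(YAW),3,1),(c2w((-40,0,230)),rot(YAW),2,-1)])
plan([((480,-300,230),rot(87.3),9,-1),((480,-330,230),rot(87.3),1,-1)],start=(p,q))
```

```text
[ 74.63245236  44.58875261 134.08946056]
5
[{"tx": -0.0764, "ty": 0, "tz": -0.0005, "rx": 0, "ry": 0.0066, "rz": 0, "gripper": 1}, {"tx": -0.0764, "ty": 0, "tz": -0.0007, "rx": 0, "ry": 0.0066, "rz": 0, "gripper": 1}, {"tx": -0.0764, "ty": 0, "tz": -0.001, "rx": 0, "ry": 0.0066, "rz": 0, "gripper": 1}, {"tx": 0, "ty": 0.045, "tz": -0.094, "rx": 0, "ry": 0, "rz": 0, "gripper": -1}, {"tx": 0, "ty": 0.045, "tz": -0.094, "rx": 0, "ry": 0, "rz": 0, "gripper": -1}]
10
[{"tx": 0.0019, "ty": 0.0389, "tz": 0, "rx": 0, "ry": 0, "rz": -0.3333, "gripper": -1}, {"tx": -0.0049, "ty": 0.0387, "tz": 0, "rx": 0, "ry": 0, "rz": -0.3333, "gripper": -1}, {"tx": -0.0115, "ty": 0.0372, "tz": 0, "rx": 0, "ry": 0, "rz": -0.3333, "gripper": -1}, {"tx": -0.0178, "ty": 0.0347, "tz": 0, "rx": 0, "ry": 0, "rz": -0.3333, "gripper": -1}, {"tx": -0.0236, "ty": 0.031, "tz": 0, "rx": 0, "ry": 0, "rz": -0.3333, "gripper": -1}, {"tx": -0.0286, "ty": 0.0265, "tz": 0, "rx": 0, "ry": 0, "rz": -0.3333, "gripper": -1}, {"tx": -0.0328, "ty": 0.0211, "tz": 0, "rx": 0, "ry": 0, "rz": -0.3333, "gripper": -1}, {"tx": -0.0359, "ty": 0.0151, "tz": 0, "rx": 0, "ry": 0, "rz": -0.3333, "gripper": -1}, {"tx": -0.038, "ty": 0.0086, "tz": 0, "rx": 0, "ry": 0, "rz": -0.3333, "gripper": -1}, {"tx": -0.0599, "ty": 0.0028, "tz": 0, "rx": 0, "ry": 0, "rz": 0, "gripper": -1}]
```

>>> send_rows --motion '[{"tx":-0.076,"ty":0,"tz":0,"rx":0,"ry":0,"rz":0,"gripper":1},{"tx":-0.076,"ty":0,"tz":0,"rx":0,"ry":0,"rz":0,"gripper":1},{"tx":-0.076,"ty":0,"tz":0,"rx":0,"ry":0,"rz":0,"gripper":1},{"tx":0,"ty":0.045,"tz":-0.094,"rx":0,"ry":0,"rz":0,"gripper":-1},{"tx":0,"ty":0.045,"tz":-0.094,"rx":0,"ry":0,"rz":0,"gripper":-1}]'

```text
time_s: 16.42
ee_pos: [485.8, -125.7, 229.8]
ee_rot: [180.0, -0.2, -2.7]
force: [1.0, 0.1, 0.8]
gripper_width: 17.6
gripper_force: 0.0
```

>>> send_rows --motion '[{"tx":0.002,"ty":0.039,"tz":0,"rx":0,"ry":0,"rz":-0.3333,"gripper":-1},{"tx":-0.005,"ty":0.039,"tz":0,"rx":0,"ry":0,"rz":-0.3333,"gripper":-1},{"tx":-0.0115,"ty":0.037,"tz":0,"rx":0,"ry":0,"rz":-0.3333,"gripper":-1},{"tx":-0.018,"ty":0.035,"tz":0,"rx":0,"ry":0,"rz":-0.3333,"gripper":-1},{"tx":-0.0235,"ty":0.031,"tz":0,"rx":0,"ry":0,"rz":-0.3333,"gripper":-1},{"tx":-0.0285,"ty":0.0265,"tz":0,"rx":0,"ry":0,"rz":-0.3333,"gripper":-1},{"tx":-0.033,"ty":0.021,"tz":0,"rx":0,"ry":0,"rz":-0.3333,"gripper":-1},{"tx":-0.036,"ty":0.015,"tz":0,"rx":0,"ry":0,"rz":-0.3333,"gripper":-1},{"tx":-0.038,"ty":0.0085,"tz":0,"rx":0,"ry":0,"rz":-0.3333,"gripper":-1},{"tx":-0.06,"ty":0.003,"tz":0,"rx":0,"ry":0,"rz":0,"gripper":-1},{"tx":0,"ty":0,"tz":0,"rx":0,"ry":0,"rz":0,"gripper":-1}]'

```text
time_s: 17.8
ee_pos: [486.4, -333.2, 228.6]
ee_rot: [179.8, 0.1, 87.1]
force: [0.9, 0.5, -0.3]
gripper_width: 91.3
gripper_force: 0.0
```

```bash
cat >> h.py <<'E'
def pots():
    out={}
    for n in("top","wrist"):
        f,K,M=cam(n); out[n]=[onz(K,M,*b[0],52).round(1)[:2].tolist()+[b[1][4]] for b in blobs(f,(22,110,100),(35,255,255),60)]
        save(f,n+"_last.png",s=1.5)
    return out
E
python3 - <<'E'
from h import *
for k,v in pots().items(): print(k,v)
print(env.state()["ee_pos"],env.state()["ee_rot"])
E
```

```text
top [[539.6, 135.6, 103]]
wrist [[434.0, -298.8, 1229], [503.3, -313.4, 1190], [439.9, -397.3, 1062], [509.8, -404.4, 1052]]
[ 485.93772519 -331.0219597   228.56650449] [1.79900437e+02 1.74127849e-02 8.72387121e+01]
```

View pics/top_last.png

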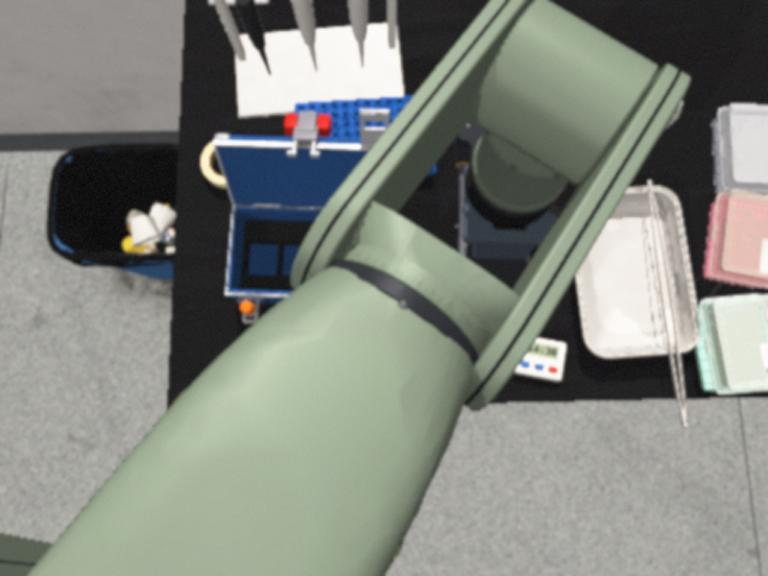

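The top view shows the lid fully open and the two left pockets empty; the arm hides the pots. The wrist view gives all four, and pot A has been knocked to (503,-313). I'll take D first with a narrowed opening.

Run:
```python
from h import *
p,q=plan([((431,-299,100),rot(87.3),3,-.45),((431,-299,13.5),rot(87.3),3,-.45)])
```

```text
6
[{"tx": 0.0196, "ty": -0.0378, "tz": 0.0856, "rx": 0.0011, "ry": 0, "rz": -0.0007, "gripper": -0.45}, {"tx": 0.0196, "ty": -0.0377, "tz": 0.0857, "rx": 0.0011, "ry": 0, "rz": -0.0007, "gripper": -0.45}, {"tx": 0.0196, "ty": -0.0376, "tz": 0.0857, "rx": 0.0011, "ry": 0, "rz": -0.0007, "gripper": -0.45}, {"tx": 0, "ty": 0, "tz": 0.0577, "rx": 0, "ry": 0, "rz": 0, "gripper": -0.45}, {"tx": 0, "ty": 0, "tz": 0.0577, "rx": 0, "ry": 0, "rz": 0, "gripper": -0.45}, {"tx": 0, "ty": 0, "tz": 0.0577, "rx": 0, "ry": 0, "rz": 0, "gripper": -0.45}]
```

>>> send_rows --motion '[{"tx":0.0195,"ty":-0.0375,"tz":0.0855,"rx":0,"ry":0,"rz":0,"gripper":-0.45},{"tx":0.0195,"ty":-0.0375,"tz":0.0855,"rx":0,"ry":0,"rz":0,"gripper":-0.45},{"tx":0.0195,"ty":-0.0375,"tz":0.0855,"rx":0,"ry":0,"rz":0,"gripper":-0.45},{"tx":0,"ty":0,"tz":0,"rx":0,"ry":0,"rz":0,"gripper":-0.45},{"tx":0,"ty":0,"tz":0,"rx":0,"ry":0,"rz":0,"gripper":-0.45}]'

```text
time_s: 18.52
ee_pos: [432.9, -300.2, 102.2]
ee_rot: [179.7, 0.2, 87.3]
force: [-0.1, -0.2, -0.6]
gripper_width: 66.2
gripper_force: 0.0
```

Run:
```python
from h import *
for k,v in pots().items(): print(k,v)
s=env.state();print(s["ee_pos"],s["gripper_width"])
```

```text
top [[539.6, 135.8, 105]]
wrist [[433.4, -297.5, 2431], [503.1, -308.5, 1983], [308.1, -371.4, 409], [438.6, -403.4, 1215], [491.0, -407.8, 198]]
[ 433.06804459 -300.54371077  102.44369703] 65.7507781214073
```

>>> send_rows --motion '[{"tx":0,"ty":0,"tz":0.057,"rx":0,"ry":0,"rz":0,"gripper":-0.45},{"tx":0,"ty":0,"tz":0.057,"rx":0,"ry":0,"rz":0,"gripper":-0.45},{"tx":0,"ty":0,"tz":0.055,"rx":0,"ry":0,"rz":0,"gripper":-0.45},{"tx":0,"ty":0,"tz":0,"rx":0,"ry":0,"rz":0,"gripper":-0.45}]'

```text
time_s: 19.12
ee_pos: [430.8, -299.2, 15.2]
ee_rot: [-179.9, -0.0, 87.3]
force: [-0.1, -0.5, -0.4]
gripper_width: 66.2
gripper_force: 0.0
```

>>> send_rows --motion '[{"tx":0,"ty":0,"tz":0,"rx":0,"ry":0,"rz":0,"gripper":1},{"tx":0,"ty":0,"tz":0,"rx":0,"ry":0,"rz":0,"gripper":1},{"tx":0,"ty":0,"tz":0,"rx":0,"ry":0,"rz":0,"gripper":1},{"tx":0,"ty":0,"tz":0,"rx":0,"ry":0,"rz":0,"gripper":1},{"tx":0,"ty":0,"tz":0,"rx":0,"ry":0,"rz":0,"gripper":1}]' --grip_force 15

```text
time_s: 19.75
ee_pos: [431.4, -299.7, 16.5]
ee_rot: [179.9, 0.1, 87.3]
force: [1.4, -0.2, 5.8]
gripper_width: 41.1
gripper_force: 15.0
```

```bash
cat >> h.py <<'E'
def place(y,x=2,z=32,g=1):
    s=env.state();p=s["ee_pos"];Q=rot(YAW+90,12)
    plan([((p[0],p[1],150),rot(YAW+90),3,g),(c2w((x,y,150)),Q,7,g),(c2w((x,y,z)),Q,5,g)])
E
python3 -c "
from h import *
place(-79.5)"
```

```text
15
[{"tx": 0, "ty": 0, "tz": -0.089, "rx": 0.0015, "ry": 0.001, "rz": 0, "gripper": 1}, {"tx": 0, "ty": 0, "tz": -0.089, "rx": 0.0015, "ry": 0.001, "rz": 0, "gripper": 1}, {"tx": 0, "ty": 0, "tz": -0.089, "rx": 0.0015, "ry": 0.001, "rz": 0, "gripper": 1}, {"tx": 0.0279, "ty": 0.0234, "tz": 0, "rx": -0.0571, "ry": 0, "rz": 0, "gripper": 1}, {"tx": 0.0279, "ty": 0.0234, "tz": 0.0007, "rx": -0.0571, "ry": 0, "rz": 0, "gripper": 1}, {"tx": 0.0279, "ty": 0.0234, "tz": 0.0014, "rx": -0.0571, "ry": 0, "rz": 0, "gripper": 1}, {"tx": 0.0279, "ty": 0.0233, "tz": 0.0021, "rx": -0.0571, "ry": 0, "rz": 0, "gripper": 1}, {"tx": 0.0279, "ty": 0.0233, "tz": 0.0028, "rx": -0.0571, "ry": 0, "rz": 0, "gripper": 1}, {"tx": 0.0279, "ty": 0.0232, "tz": 0.0035, "rx": -0.0571, "ry": 0, "rz": 0, "gripper": 1}, {"tx": 0.0279, "ty": 0.0231, "tz": 0.0042, "rx": -0.0571, "ry": 0, "rz": 0, "gripper": 1}, {"tx": 0, "ty": -0.0098, "tz": 0.0462, "rx": 0, "ry": 0, "rz": 0, "gripper": 1}, {"tx": 0, "ty": -0.0098, "tz": 0.0462, "rx": 0, "ry": 0, "rz": 0, "gripper": 1}, {"tx": 0, "ty": -0.0098, "tz": 0.0462, "rx": 0, "ry": 0, "rz": 0, "gripper": 1}, {"tx": 0, "ty": -0.0098, "tz": 0.0462, "rx": 0, "ry": 0, "rz": 0, "gripper": 1}, {"tx": 0, "ty": -0.0098, "tz": 0.0462, "rx": 0, "ry": 0, "rz": 0, "gripper": 1}]
```

>>> send_rows --motion '[{"tx":0,"ty":0,"tz":-0.089,"rx":0,"ry":0,"rz":0,"gripper":1},{"tx":0,"ty":0,"tz":-0.089,"rx":0,"ry":0,"rz":0,"gripper":1},{"tx":0,"ty":0,"tz":-0.089,"rx":0,"ry":0,"rz":0,"gripper":1},{"tx":0.028,"ty":0.0234,"tz":0,"rx":-0.057,"ry":0,"rz":0,"gripper":1},{"tx":0.028,"ty":0.0234,"tz":0.0007,"rx":-0.057,"ry":0,"rz":0,"gripper":1},{"tx":0.028,"ty":0.0234,"tz":0.0014,"rx":-0.057,"ry":0,"rz":0,"gripper":1},{"tx":0.028,"ty":0.0233,"tz":0.002,"rx":-0.057,"ry":0,"rz":0,"gripper":1},{"tx":0.028,"ty":0.0233,"tz":0.0028,"rx":-0.057,"ry":0,"rz":0,"gripper":1},{"tx":0.028,"ty":0.0232,"tz":0.0035,"rx":-0.057,"ry":0,"rz":0,"gripper":1},{"tx":0.028,"ty":0.0231,"tz":0.0042,"rx":-0.057,"ry":0,"rz":0,"gripper":1},{"tx":0,"ty":0,"tz":0,"rx":0,"ry":0,"rz":0,"gripper":1},{"tx":0,"ty":0,"tz":0,"rx":0,"ry":0,"rz":0,"gripper":1}]'

```text
time_s: 21.25
ee_pos: [517.1, -205.2, 149.1]
ee_rot: [168.0, 0.0, 87.3]
force: [0.8, 0.2, -1.1]
gripper_width: 40.6
gripper_force: 15.0
```

```bash
python3 - <<'E'
from h import *
s=env.state();print(w2c(s["ee_pos"]),s["gripper_width"],s["ee_rot"])
f,K,M=cam("scene");save(f,"q5.png",(130,80,330,280),3)
f,K,M=cam("wrist");save(f,"q6.png")
Q=rot(YAW+90,12)
plan([(c2w((2,-79.5,90)),Q,2,1),(c2w((2,-79.5,32)),Q,3,1)])
E
python3 -c "
import cv2,numpy as np
a=cv2.imread('pics/q5.png')[:384*2//2+216];b=cv2.imread('pics/q6.png')
a=cv2.resize(a,(384,384));cv2.imwrite('pics/q7.png',cv2.resize(np.hstack([a,b]),(800,343)))"
```

```text
[  1.07476545 -78.71781972 149.100451  ] 40.62694013193904 [1.68029006e+02 2.72821597e-02 8.72825109e+01]
5
[{"tx": -0.0005, "ty": -0.0114, "tz": 0.058, "rx": -0.0004, "ry": 0.0005, "rz": -0.0009, "gripper": 1}, {"tx": -0.0005, "ty": -0.0114, "tz": 0.058, "rx": -0.0004, "ry": 0.0005, "rz": -0.0009, "gripper": 1}, {"tx": 0, "ty": -0.008, "tz": 0.0378, "rx": 0, "ry": 0, "rz": 0, "gripper": 1}, {"tx": 0, "ty": -0.008, "tz": 0.0378, "rx": 0, "ry": 0, "rz": 0, "gripper": 1}, {"tx": 0, "ty": -0.008, "tz": 0.0378, "rx": 0, "ry": 0, "rz": 0, "gripper": 1}]
```

View pics/q7.png

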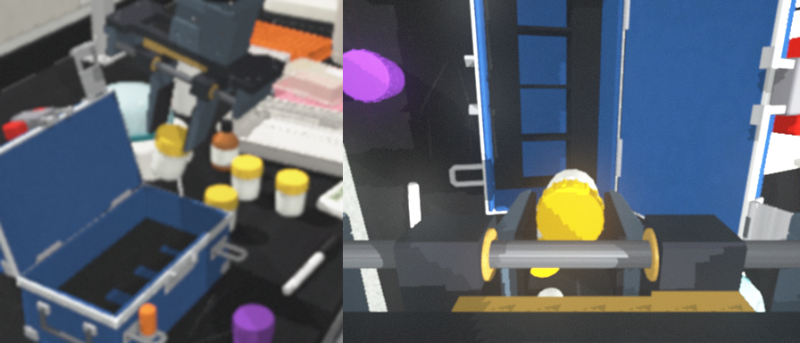

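The scene half shows the pot held above the right end of the open chest. The wrist half shows the four blue-floored pockets in line and the pot central between the fingers. I'll lower it.

>>> send_rows --motion '[{"tx":0,"ty":-0.0114,"tz":0.058,"rx":0,"ry":0,"rz":0,"gripper":1},{"tx":0,"ty":-0.0114,"tz":0.058,"rx":0,"ry":0,"rz":0,"gripper":1},{"tx":0,"ty":-0.008,"tz":0.038,"rx":0,"ry":0,"rz":0,"gripper":1},{"tx":0,"ty":-0.008,"tz":0.038,"rx":0,"ry":0,"rz":0,"gripper":1},{"tx":0,"ty":0,"tz":0,"rx":0,"ry":0,"rz":0,"gripper":1}]'

```text
time_s: 21.98
ee_pos: [516.8, -205.0, 49.7]
ee_rot: [168.2, -0.1, 87.2]
force: [0.3, 0.3, -0.6]
gripper_width: 40.7
gripper_force: 15.0
```

>>> send_rows --motion '[{"tx":0,"ty":-0.004,"tz":0.019,"rx":0,"ry":0,"rz":0,"gripper":1},{"tx":0,"ty":-0.004,"tz":0.019,"rx":0,"ry":0,"rz":0,"gripper":1},{"tx":0,"ty":0,"tz":0,"rx":0,"ry":0,"rz":0,"gripper":1}]'

```text
time_s: 22.35
ee_pos: [517.5, -204.9, 31.0]
ee_rot: [168.1, -0.0, 87.3]
force: [-0.5, 0.8, -0.4]
gripper_width: 40.9
gripper_force: 15.0
```

>>> send_rows --motion '[{"tx":0,"ty":-0.002,"tz":0.01,"rx":0,"ry":0,"rz":0,"gripper":1},{"tx":0,"ty":0,"tz":0,"rx":0,"ry":0,"rz":0,"gripper":1},{"tx":0,"ty":0,"tz":0,"rx":0,"ry":0,"rz":0,"gripper":1}]'

```text
time_s: 22.72
ee_pos: [518.2, -205.2, 26.7]
ee_rot: [168.0, 0.0, 87.3]
force: [-0.4, -0.0, -0.7]
gripper_width: 41.0
gripper_force: 15.0
```

>>> send_rows --motion '[{"tx":0,"ty":0,"tz":0,"rx":0,"ry":0,"rz":0,"gripper":-0.2},{"tx":0,"ty":0,"tz":0,"rx":0,"ry":0,"rz":0,"gripper":-0.2},{"tx":0,"ty":0,"tz":0,"rx":0,"ry":0,"rz":0,"gripper":-0.2},{"tx":0,"ty":0,"tz":0,"rx":0,"ry":0,"rz":0,"gripper":-0.2}]'

```text
time_s: 23.22
ee_pos: [518.1, -205.2, 26.7]
ee_rot: [168.0, 0.0, 87.3]
force: [-0.0, -0.9, 0.3]
gripper_width: 54.4
gripper_force: 0.0
```

Run:
```python
from h import *
s=env.state();print(w2c(s["ee_pos"]),s["gripper_width"],s["force"])
Q=rot(YAW+90,12)
p,q=plan([(c2w((2,-79.5,170)),Q,4,-.2)])
plan([((500,-280,170),rot(YAW+90),3,-.2)],start=(p,q))
```

```text
[  2.10457007 -78.65187094  26.65926021] 54.408448758748555 [-0.0291055  -0.89797285  0.26303193]
4
[{"tx": -0.0004, "ty": 0.0148, "tz": -0.0701, "rx": 0, "ry": 0, "rz": 0, "gripper": -0.2}, {"tx": -0.0004, "ty": 0.0148, "tz": -0.0701, "rx": 0, "ry": 0, "rz": 0, "gripper": -0.2}, {"tx": -0.0004, "ty": 0.0148, "tz": -0.0701, "rx": 0, "ry": 0, "rz": 0, "gripper": -0.2}, {"tx": -0.0004, "ty": 0.0148, "tz": -0.0701, "rx": 0, "ry": 0, "rz": 0, "gripper": -0.2}]
3
[{"tx": -0.0498, "ty": -0.0094, "tz": -0.002, "rx": 0.1333, "ry": 0, "rz": 0, "gripper": -0.2}, {"tx": -0.0498, "ty": -0.0095, "tz": -0.0013, "rx": 0.1333, "ry": 0, "rz": 0, "gripper": -0.2}, {"tx": -0.0498, "ty": -0.0096, "tz": -0.0007, "rx": 0.1333, "ry": 0, "rz": 0, "gripper": -0.2}]
```

>>> send_rows --motion '[{"tx":0,"ty":0.015,"tz":-0.07,"rx":0,"ry":0,"rz":0,"gripper":-0.2},{"tx":0,"ty":0.015,"tz":-0.07,"rx":0,"ry":0,"rz":0,"gripper":-0.2},{"tx":0,"ty":0.015,"tz":-0.07,"rx":0,"ry":0,"rz":0,"gripper":-0.2},{"tx":0,"ty":0.015,"tz":-0.07,"rx":0,"ry":0,"rz":0,"gripper":-0.2},{"tx":-0.05,"ty":-0.0095,"tz":-0.002,"rx":0.1333,"ry":0,"rz":0,"gripper":-1},{"tx":-0.05,"ty":-0.0095,"tz":-0.0013,"rx":0.1333,"ry":0,"rz":0,"gripper":-1},{"tx":-0.05,"ty":-0.0096,"tz":-0.0007,"rx":0.1333,"ry":0,"rz":0,"gripper":-1},{"tx":0,"ty":0,"tz":0,"rx":0,"ry":0,"rz":0,"gripper":-1}]'

```text
time_s: 24.22
ee_pos: [501.1, -280.6, 169.2]
ee_rot: [-180.0, 0.0, 87.2]
force: [-1.1, 0.1, -0.1]
gripper_width: 90.3
gripper_force: 0.0
```

Run:
```python
from h import *
print(pots()["wrist"]);s=env.state();print(s["ee_pos"],s["ee_rot"])
f,K,M=cam("wrist");print([w2c(onz(K,M,*b[0],58)).round(1) for b in blobs(f,(22,110,100),(35,255,255),60)])
plan([((503,-312,80),rot(87.3),3,-1)])
```

```text
[[522.2, -205.0, 1817], [503.4, -312.0, 1515], [289.5, -384.4, 632], [438.4, -414.3, 210], [509.4, -419.5, 325]]
[ 500.05311652 -278.73947523  169.28990905] [-1.79957591e+02 -5.98535218e-02  8.72484919e+01]
[array([  5.9, -78.3,  58. ]), array([  -7.7, -184. ,   58. ]), array([-215.6, -261.7,   58. ]), array([ -66.5, -286.9,   58. ]), array([   3.3, -288.7,   58. ])]
3
[{"tx": -0.0223, "ty": 0.0031, "tz": 0.0596, "rx": 0, "ry": -0.0005, "rz": 0, "gripper": -1}, {"tx": -0.0223, "ty": 0.0031, "tz": 0.0597, "rx": 0, "ry": -0.0005, "rz": 0, "gripper": -1}, {"tx": -0.0222, "ty": 0.0031, "tz": 0.0597, "rx": 0, "ry": -0.0005, "rz": 0, "gripper": -1}]
```

>>> send_rows --motion '[{"tx":-0.0225,"ty":0.003,"tz":0.0597,"rx":0,"ry":0,"rz":0,"gripper":-1},{"tx":-0.0225,"ty":0.003,"tz":0.0597,"rx":0,"ry":0,"rz":0,"gripper":-1},{"tx":-0.0222,"ty":0.003,"tz":0.0597,"rx":0,"ry":0,"rz":0,"gripper":-1},{"tx":0,"ty":0,"tz":0.045,"rx":0,"ry":0,"rz":0,"gripper":-1},{"tx":0,"ty":0,"tz":0.045,"rx":0,"ry":0,"rz":0,"gripper":-1},{"tx":0,"ty":0,"tz":0.043,"rx":0,"ry":0,"rz":0,"gripper":-1},{"tx":0,"ty":0,"tz":0,"rx":0,"ry":0,"rz":0,"gripper":-1}]'

```text
time_s: 25.25
ee_pos: [501.7, -311.5, 12.6]
ee_rot: [-179.8, -0.1, 87.3]
force: [-0.1, -0.5, -0.3]
gripper_width: 91.0
gripper_force: 0.0
```

>>> send_rows --motion '[{"tx":0,"ty":0,"tz":0,"rx":0,"ry":0,"rz":0,"gripper":1},{"tx":0,"ty":0,"tz":0,"rx":0,"ry":0,"rz":0,"gripper":1},{"tx":0,"ty":0,"tz":0,"rx":0,"ry":0,"rz":0,"gripper":1},{"tx":0,"ty":0,"tz":0,"rx":0,"ry":0,"rz":0,"gripper":1},{"tx":0,"ty":0,"tz":0,"rx":0,"ry":0,"rz":0,"gripper":1},{"tx":0,"ty":0,"tz":0,"rx":0,"ry":0,"rz":0,"gripper":1},{"tx":0,"ty":0,"tz":0,"rx":0,"ry":0,"rz":0,"gripper":1}]' --grip_force 15

```text
time_s: 26.12
ee_pos: [503.2, -313.2, 13.8]
ee_rot: [-180.0, 0.0, 87.3]
force: [-0.2, -0.0, 1.1]
gripper_width: 40.9
gripper_force: 15.0
```

```bash
python3 -c "
from h import *
print(env.state()['ee_pos'])
place(-26.5,1,28)"
```

```text
[ 503.16080218 -313.18779012   13.77450354]
15
[{"tx": 0, "ty": 0, "tz": -0.0908, "rx": 0, "ry": 0, "rz": -0.0005, "gripper": 1}, {"tx": 0, "ty": 0, "tz": -0.0908, "rx": 0, "ry": 0, "rz": -0.0005, "gripper": 1}, {"tx": 0, "ty": 0, "tz": -0.0908, "rx": 0, "ry": 0, "rz": -0.0005, "gripper": 1}, {"tx": 0.0459, "ty": 0.0025, "tz": 0, "rx": -0.0571, "ry": 0, "rz": 0, "gripper": 1}, {"tx": 0.0459, "ty": 0.0025, "tz": 0, "rx": -0.0571, "ry": 0, "rz": 0, "gripper": 1}, {"tx": 0.0459, "ty": 0.0025, "tz": 0, "rx": -0.0571, "ry": 0, "rz": 0, "gripper": 1}, {"tx": 0.0459, "ty": 0.0025, "tz": 0, "rx": -0.0571, "ry": 0, "rz": 0, "gripper": 1}, {"tx": 0.0459, "ty": 0.0025, "tz": 0, "rx": -0.0571, "ry": 0, "rz": 0, "gripper": 1}, {"tx": 0.0459, "ty": 0.0025, "tz": 0, "rx": -0.0571, "ry": 0, "rz": 0, "gripper": 1}, {"tx": 0.0459, "ty": 0.0025, "tz": 0.0004, "rx": -0.0571, "ry": 0, "rz": 0, "gripper": 1}, {"tx": 0, "ty": -0.0101, "tz": 0.0477, "rx": 0, "ry": 0, "rz": 0, "gripper": 1}, {"tx": 0, "ty": -0.0101, "tz": 0.0477, "rx": 0, "ry": 0, "rz": 0, "gripper": 1}, {"tx": 0, "ty": -0.0101, "tz": 0.0477, "rx": 0, "ry": 0, "rz": 0, "gripper": 1}, {"tx": 0, "ty": -0.0101, "tz": 0.0477, "rx": 0, "ry": 0, "rz": 0, "gripper": 1}, {"tx": 0, "ty": -0.0101, "tz": 0.0477, "rx": 0, "ry": 0, "rz": 0, "gripper": 1}]
```

>>> send_rows --motion '[{"tx":0,"ty":0,"tz":-0.091,"rx":0,"ry":0,"rz":0,"gripper":1},{"tx":0,"ty":0,"tz":-0.091,"rx":0,"ry":0,"rz":0,"gripper":1},{"tx":0,"ty":0,"tz":-0.091,"rx":0,"ry":0,"rz":0,"gripper":1},{"tx":0.046,"ty":0.0025,"tz":0,"rx":-0.057,"ry":0,"rz":0,"gripper":1},{"tx":0.046,"ty":0.0025,"tz":0,"rx":-0.057,"ry":0,"rz":0,"gripper":1},{"tx":0.046,"ty":0.0025,"tz":0,"rx":-0.057,"ry":0,"rz":0,"gripper":1},{"tx":0.046,"ty":0.0025,"tz":0,"rx":-0.057,"ry":0,"rz":0,"gripper":1},{"tx":0.046,"ty":0.0025,"tz":0,"rx":-0.057,"ry":0,"rz":0,"gripper":1},{"tx":0.046,"ty":0.0025,"tz":0,"rx":-0.057,"ry":0,"rz":0,"gripper":1},{"tx":0.046,"ty":0.0025,"tz":0,"rx":-0.057,"ry":0,"rz":0,"gripper":1},{"tx":0,"ty":0,"tz":0,"rx":0,"ry":0,"rz":0,"gripper":1}]'

```text
time_s: 27.5
ee_pos: [518.7, -151.5, 150.8]
ee_rot: [168.1, -0.0, 87.4]
force: [0.1, 0.8, -0.3]
gripper_width: 41.0
gripper_force: 15.0
```

>>> send_rows --motion '[{"tx":0,"ty":-0.01,"tz":0.047,"rx":0,"ry":0,"rz":0,"gripper":1},{"tx":0,"ty":-0.01,"tz":0.047,"rx":0,"ry":0,"rz":0,"gripper":1},{"tx":0,"ty":-0.01,"tz":0.047,"rx":0,"ry":0,"rz":0,"gripper":1},{"tx":0,"ty":0,"tz":0,"rx":0,"ry":0,"rz":0,"gripper":1},{"tx":0,"ty":0,"tz":0,"rx":0,"ry":0,"rz":0,"gripper":1}]'

```text
time_s: 28.12
ee_pos: [520.4, -153.5, 79.7]
ee_rot: [168.0, 0.0, 87.2]
force: [0.0, -0.4, 0.3]
gripper_width: 41.2
gripper_force: 15.0
```

Run:
```python
from h import *
s=env.state();print(w2c(s["ee_pos"]),s["force"])
plan([(c2w((1,-26.5,27)),rot(YAW+90,12),3,1)])
```

```text
[  1.9649976  -26.88834869  79.72980411] [ 0.0065662  -0.37208778  0.28419773]
3
[{"tx": 0, "ty": -0.008, "tz": 0.0342, "rx": 0, "ry": 0.0005, "rz": -0.0005, "gripper": 1}, {"tx": 0, "ty": -0.0079, "tz": 0.0342, "rx": 0, "ry": 0.0005, "rz": -0.0005, "gripper": 1}, {"tx": 0, "ty": -0.0079, "tz": 0.0343, "rx": 0, "ry": 0.0005, "rz": -0.0005, "gripper": 1}]
```

>>> send_rows --motion '[{"tx":0,"ty":-0.0082,"tz":0.034,"rx":0,"ry":0,"rz":0,"gripper":1},{"tx":0,"ty":-0.0082,"tz":0.034,"rx":0,"ry":0,"rz":0,"gripper":1},{"tx":0,"ty":-0.0082,"tz":0.034,"rx":0,"ry":0,"rz":0,"gripper":1},{"tx":0,"ty":0,"tz":0,"rx":0,"ry":0,"rz":0,"gripper":1},{"tx":0,"ty":0,"tz":0,"rx":0,"ry":0,"rz":0,"gripper":1}]'

```text
time_s: 28.75
ee_pos: [519.2, -153.2, 27.8]
ee_rot: [167.9, 0.0, 87.3]
force: [-0.7, -0.1, 0.3]
gripper_width: 41.6
gripper_force: 15.0
```

>>> send_rows --motion '[{"tx":0,"ty":0,"tz":0,"rx":0,"ry":0,"rz":0,"gripper":-0.17},{"tx":0,"ty":0,"tz":0,"rx":0,"ry":0,"rz":0,"gripper":-0.17},{"tx":0,"ty":0,"tz":0,"rx":0,"ry":0,"rz":0,"gripper":-0.17},{"tx":0,"ty":0,"tz":0,"rx":0,"ry":0,"rz":0,"gripper":-0.17},{"tx":0,"ty":0.015,"tz":-0.07,"rx":0,"ry":0,"rz":0,"gripper":-0.17},{"tx":0,"ty":0.015,"tz":-0.07,"rx":0,"ry":0,"rz":0,"gripper":-0.17},{"tx":0,"ty":0.015,"tz":-0.07,"rx":0,"ry":0,"rz":0,"gripper":-0.17},{"tx":0,"ty":0.015,"tz":-0.07,"rx":0,"ry":0,"rz":0,"gripper":-0.17},{"tx":0,"ty":0,"tz":0,"rx":0,"ry":0,"rz":0,"gripper":-0.17}]'

```text
time_s: 29.88
ee_pos: [520.4, -153.4, 172.9]
ee_rot: [167.7, 0.1, 87.3]
force: [-0.5, 0.5, 0.0]
gripper_width: 53.3
gripper_force: 0.0
```

Run:
```python
from h import *
s=env.state();print(w2c(s["ee_pos"]),s["gripper_width"])
plan([((470,-370,190),rot(YAW+90),5,-.45)])
```

```text
[  1.94657401 -26.79032601 172.85153943] 53.29850789930374
5
[{"tx": -0.0875, "ty": -0.0142, "tz": -0.0099, "rx": 0.0821, "ry": 0.0008, "rz": 0, "gripper": -0.45}, {"tx": -0.0875, "ty": -0.0146, "tz": -0.0094, "rx": 0.0821, "ry": 0.0008, "rz": 0, "gripper": -0.45}, {"tx": -0.0875, "ty": -0.015, "tz": -0.0088, "rx": 0.0821, "ry": 0.0008, "rz": 0, "gripper": -0.45}, {"tx": -0.0875, "ty": -0.0154, "tz": -0.0081, "rx": 0.0821, "ry": 0.0008, "rz": 0, "gripper": -0.45}, {"tx": -0.0875, "ty": -0.0157, "tz": -0.0075, "rx": 0.0821, "ry": 0.0008, "rz": 0, "gripper": -0.45}]
```

>>> send_rows --motion '[{"tx":-0.0875,"ty":-0.0142,"tz":-0.0099,"rx":0.082,"ry":0,"rz":0,"gripper":-0.45},{"tx":-0.0875,"ty":-0.0146,"tz":-0.0094,"rx":0.082,"ry":0,"rz":0,"gripper":-0.45},{"tx":-0.0875,"ty":-0.015,"tz":-0.0088,"rx":0.082,"ry":0,"rz":0,"gripper":-0.45},{"tx":-0.0875,"ty":-0.0154,"tz":-0.0081,"rx":0.082,"ry":0,"rz":0,"gripper":-0.45},{"tx":-0.0875,"ty":-0.0157,"tz":-0.0075,"rx":0.082,"ry":0,"rz":0,"gripper":-0.45},{"tx":0,"ty":0,"tz":0,"rx":0,"ry":0,"rz":0,"gripper":-0.45},{"tx":0,"ty":0,"tz":0,"rx":0,"ry":0,"rz":0,"gripper":-0.45}]'

```text
time_s: 30.75
ee_pos: [467.5, -368.3, 185.4]
ee_rot: [-179.5, -0.1, 87.2]
force: [-0.2, -1.1, 0.2]
gripper_width: 65.8
gripper_force: 0.0
```

Run:
```python
from h import *
print(pots()["wrist"]);s=env.state();print(s["ee_pos"],s["ee_rot"])
plan([((436,-398,80),rot(87.3),3,-.45),((436,-398,13.5),rot(87.3),3,-.45)])
```

```text
[[521.0, -216.9, 862], [439.7, -397.7, 1363], [509.6, -404.7, 1385]]
[ 467.83656519 -367.91455909  186.14148755] [-1.79588148e+02 -6.99955299e-02  8.73170201e+01]
6
[{"tx": -0.0211, "ty": -0.0198, "tz": 0.0709, "rx": -0.0046, "ry": -0.0008, "rz": 0, "gripper": -0.45}, {"tx": -0.0211, "ty": -0.0199, "tz": 0.0708, "rx": -0.0046, "ry": -0.0008, "rz": 0, "gripper": -0.45}, {"tx": -0.0211, "ty": -0.0201, "tz": 0.0708, "rx": -0.0046, "ry": -0.0008, "rz": 0, "gripper": -0.45}, {"tx": 0, "ty": 0, "tz": 0.0443, "rx": 0, "ry": 0, "rz": 0, "gripper": -0.45}, {"tx": 0, "ty": 0, "tz": 0.0443, "rx": 0, "ry": 0, "rz": 0, "gripper": -0.45}, {"tx": 0, "ty": 0, "tz": 0.0443, "rx": 0, "ry": 0, "rz": 0, "gripper": -0.45}]
```

>>> send_rows --motion '[{"tx":-0.021,"ty":-0.02,"tz":0.071,"rx":0,"ry":0,"rz":0,"gripper":-0.45},{"tx":-0.021,"ty":-0.02,"tz":0.071,"rx":0,"ry":0,"rz":0,"gripper":-0.45},{"tx":-0.021,"ty":-0.02,"tz":0.071,"rx":0,"ry":0,"rz":0,"gripper":-0.45},{"tx":0,"ty":0,"tz":0.044,"rx":0,"ry":0,"rz":0,"gripper":-0.45},{"tx":0,"ty":0,"tz":0.044,"rx":0,"ry":0,"rz":0,"gripper":-0.45},{"tx":0,"ty":0,"tz":0.044,"rx":0,"ry":0,"rz":0,"gripper":-0.45},{"tx":0,"ty":0,"tz":0,"rx":0,"ry":0,"rz":0,"gripper":-0.45}]'

```text
time_s: 31.72
ee_pos: [434.7, -397.2, 13.2]
ee_rot: [-179.5, -0.2, 87.3]
force: [0.5, -0.3, 0.2]
gripper_width: 65.9
gripper_force: 0.0
```

>>> send_rows --motion '[{"tx":0,"ty":0,"tz":0,"rx":0,"ry":0,"rz":0,"gripper":1},{"tx":0,"ty":0,"tz":0,"rx":0,"ry":0,"rz":0,"gripper":1},{"tx":0,"ty":0,"tz":0,"rx":0,"ry":0,"rz":0,"gripper":1},{"tx":0,"ty":0,"tz":0,"rx":0,"ry":0,"rz":0,"gripper":1},{"tx":0,"ty":0,"tz":0,"rx":0,"ry":0,"rz":0,"gripper":1},{"tx":0,"ty":0,"tz":0,"rx":0,"ry":0,"rz":0,"gripper":1}]' --grip_force 15

```text
time_s: 32.48
ee_pos: [436.3, -399.8, 15.3]
ee_rot: [-179.7, 0.1, 87.3]
force: [0.4, 0.3, 5.4]
gripper_width: 40.9
gripper_force: 15.0
```

```bash
python3 -c "
from h import *
print(env.state()['ee_pos'])
place(26.5,1,28)"
```

```text
[ 436.28021918 -399.81684137   15.30504714]
15
[{"tx": 0, "ty": -0.0004, "tz": -0.0898, "rx": -0.0029, "ry": 0.0008, "rz": -0.0005, "gripper": 1}, {"tx": 0, "ty": 0, "tz": -0.0898, "rx": -0.0029, "ry": 0.0008, "rz": -0.0005, "gripper": 1}, {"tx": 0, "ty": 0, "tz": -0.0898, "rx": -0.0029, "ry": 0.0008, "rz": -0.0005, "gripper": 1}, {"tx": 0.0867, "ty": 0.0204, "tz": 0, "rx": -0.0571, "ry": 0, "rz": 0, "gripper": 1}, {"tx": 0.0867, "ty": 0.0204, "tz": 0.0006, "rx": -0.0571, "ry": 0, "rz": 0, "gripper": 1}, {"tx": 0.0867, "ty": 0.0204, "tz": 0.0012, "rx": -0.0571, "ry": 0, "rz": 0, "gripper": 1}, {"tx": 0.0867, "ty": 0.0203, "tz": 0.0018, "rx": -0.0571, "ry": 0, "rz": 0, "gripper": 1}, {"tx": 0.0867, "ty": 0.0203, "tz": 0.0024, "rx": -0.0571, "ry": 0, "rz": 0, "gripper": 1}, {"tx": 0.0867, "ty": 0.0202, "tz": 0.003, "rx": -0.0571, "ry": 0, "rz": 0, "gripper": 1}, {"tx": 0.0867, "ty": 0.0201, "tz": 0.0036, "rx": -0.0571, "ry": 0, "rz": 0, "gripper": 1}, {"tx": 0, "ty": -0.0101, "tz": 0.0477, "rx": 0, "ry": 0, "rz": 0, "gripper": 1}, {"tx": 0, "ty": -0.0101, "tz": 0.0477, "rx": 0, "ry": 0, "rz": 0, "gripper": 1}, {"tx": 0, "ty": -0.0101, "tz": 0.0477, "rx": 0, "ry": 0, "rz": 0, "gripper": 1}, {"tx": 0, "ty": -0.0101, "tz": 0.0477, "rx": 0, "ry": 0, "rz": 0, "gripper": 1}, {"tx": 0, "ty": -0.0101, "tz": 0.0477, "rx": 0, "ry": 0, "rz": 0, "gripper": 1}]
```

>>> send_rows --motion '[{"tx":0,"ty":0,"tz":-0.09,"rx":0,"ry":0,"rz":0,"gripper":1},{"tx":0,"ty":0,"tz":-0.09,"rx":0,"ry":0,"rz":0,"gripper":1},{"tx":0,"ty":0,"tz":-0.09,"rx":-0.006,"ry":0,"rz":0,"gripper":1},{"tx":0.087,"ty":0.0204,"tz":0,"rx":-0.057,"ry":0,"rz":0,"gripper":1},{"tx":0.087,"ty":0.0204,"tz":0.0006,"rx":-0.057,"ry":0,"rz":0,"gripper":1},{"tx":0.087,"ty":0.0204,"tz":0.0012,"rx":-0.057,"ry":0,"rz":0,"gripper":1},{"tx":0.087,"ty":0.0203,"tz":0.0018,"rx":-0.057,"ry":0,"rz":0,"gripper":1},{"tx":0.087,"ty":0.0203,"tz":0.0024,"rx":-0.057,"ry":0,"rz":0,"gripper":1},{"tx":0.087,"ty":0.0202,"tz":0.003,"rx":-0.057,"ry":0,"rz":0,"gripper":1},{"tx":0.087,"ty":0.02,"tz":0.0036,"rx":-0.057,"ry":0,"rz":0,"gripper":1},{"tx":0,"ty":0,"tz":0,"rx":0,"ry":0,"rz":0,"gripper":1}]'

```text
time_s: 33.85
ee_pos: [521.2, -96.1, 148.5]
ee_rot: [168.3, -0.0, 87.5]
force: [-0.2, -0.9, -0.5]
gripper_width: 40.8
gripper_force: 15.0
```

>>> send_rows --motion '[{"tx":0,"ty":-0.01,"tz":0.047,"rx":0,"ry":0,"rz":0,"gripper":1},{"tx":0,"ty":-0.01,"tz":0.047,"rx":0,"ry":0,"rz":0,"gripper":1},{"tx":0,"ty":-0.01,"tz":0.047,"rx":0,"ry":0,"rz":0,"gripper":1},{"tx":0,"ty":0,"tz":0,"rx":0,"ry":0,"rz":0,"gripper":1},{"tx":0,"ty":0,"tz":0,"rx":0,"ry":0,"rz":0,"gripper":1}]'

```text
time_s: 34.48
ee_pos: [522.5, -99.3, 77.9]
ee_rot: [168.2, 0.0, 87.2]
force: [-0.5, -0.1, 0.3]
gripper_width: 41.1
gripper_force: 15.0
```

Run:
```python
from h import *
s=env.state();print(w2c(s["ee_pos"]),s["force"],s["ee_rot"])
plan([(c2w((1,26.5,28)),rot(YAW+90,12),3,1)])
```

```text
[ 1.51152958 27.2622722  77.86358688] [-0.49493671 -0.07326558  0.33161963] [1.68159893e+02 2.72933829e-02 8.72260256e+01]
3
[{"tx": -0.0005, "ty": -0.0072, "tz": 0.0325, "rx": -0.0018, "ry": 0.0005, "rz": -0.0007, "gripper": 1}, {"tx": -0.0005, "ty": -0.0072, "tz": 0.0325, "rx": -0.0018, "ry": 0.0005, "rz": -0.0007, "gripper": 1}, {"tx": -0.0005, "ty": -0.0072, "tz": 0.0325, "rx": -0.0018, "ry": 0.0005, "rz": -0.0007, "gripper": 1}]
```

>>> send_rows --motion '[{"tx":0,"ty":-0.0075,"tz":0.033,"rx":0,"ry":0,"rz":0,"gripper":1},{"tx":0,"ty":-0.0075,"tz":0.033,"rx":0,"ry":0,"rz":0,"gripper":1},{"tx":0,"ty":-0.0075,"tz":0.033,"rx":0,"ry":0,"rz":0,"gripper":1},{"tx":0,"ty":0,"tz":0,"rx":0,"ry":0,"rz":0,"gripper":1},{"tx":0,"ty":0,"tz":0,"rx":0,"ry":0,"rz":0,"gripper":1}]'

```text
time_s: 35.1
ee_pos: [522.1, -98.9, 27.7]
ee_rot: [168.1, 0.0, 87.3]
force: [0.7, -1.0, -0.8]
gripper_width: 40.9
gripper_force: 15.0
```

>>> send_rows --motion '[{"tx":0,"ty":0,"tz":0,"rx":0,"ry":0,"rz":0,"gripper":-0.17},{"tx":0,"ty":0,"tz":0,"rx":0,"ry":0,"rz":0,"gripper":-0.17},{"tx":0,"ty":0,"tz":0,"rx":0,"ry":0,"rz":0,"gripper":-0.17},{"tx":0,"ty":0,"tz":0,"rx":0,"ry":0,"rz":0,"gripper":-0.17},{"tx":0,"ty":0.015,"tz":-0.07,"rx":0,"ry":0,"rz":0,"gripper":-0.17},{"tx":0,"ty":0.015,"tz":-0.07,"rx":0,"ry":0,"rz":0,"gripper":-0.17},{"tx":0,"ty":0.015,"tz":-0.07,"rx":0,"ry":0,"rz":0,"gripper":-0.17},{"tx":0,"ty":0.015,"tz":-0.07,"rx":0,"ry":0,"rz":0,"gripper":-0.17},{"tx":0,"ty":0,"tz":0,"rx":0,"ry":0,"rz":0,"gripper":-0.17}]'

```text
time_s: 36.22
ee_pos: [523.9, -99.0, 172.8]
ee_rot: [167.8, 0.1, 87.3]
force: [-0.7, -0.1, -1.6]
gripper_width: 53.1
gripper_force: 0.0
```

Run:
```python
from h import *
s=env.state();print(w2c(s["ee_pos"]),s["gripper_width"])
plan([((500,-370,190),rot(YAW+90),6,-1)])
```

```text
[  2.88456074  27.6796188  172.83425185] 53.07350885043343
6
[{"tx": -0.0906, "ty": -0.0024, "tz": -0.0062, "rx": 0.0676, "ry": 0.0004, "rz": 0, "gripper": -1}, {"tx": -0.0906, "ty": -0.0026, "tz": -0.0062, "rx": 0.0676, "ry": 0.0004, "rz": 0, "gripper": -1}, {"tx": -0.0906, "ty": -0.0028, "tz": -0.0061, "rx": 0.0676, "ry": 0.0004, "rz": 0, "gripper": -1}, {"tx": -0.0906, "ty": -0.0031, "tz": -0.006, "rx": 0.0676, "ry": 0.0004, "rz": 0, "gripper": -1}, {"tx": -0.0906, "ty": -0.0033, "tz": -0.0059, "rx": 0.0676, "ry": 0.0004, "rz": 0, "gripper": -1}, {"tx": -0.0906, "ty": -0.0035, "tz": -0.0058, "rx": 0.0676, "ry": 0.0004, "rz": 0, "gripper": -1}]
```

>>> send_rows --motion '[{"tx":-0.0906,"ty":-0.0025,"tz":-0.006,"rx":0.068,"ry":0,"rz":0,"gripper":-1},{"tx":-0.0906,"ty":-0.0025,"tz":-0.006,"rx":0.068,"ry":0,"rz":0,"gripper":-1},{"tx":-0.0906,"ty":-0.003,"tz":-0.006,"rx":0.068,"ry":0,"rz":0,"gripper":-1},{"tx":-0.0906,"ty":-0.003,"tz":-0.006,"rx":0.068,"ry":0,"rz":0,"gripper":-1},{"tx":-0.0906,"ty":-0.0035,"tz":-0.006,"rx":0.068,"ry":0,"rz":0,"gripper":-1},{"tx":-0.0906,"ty":-0.0035,"tz":-0.006,"rx":0.068,"ry":0,"rz":0,"gripper":-1},{"tx":0,"ty":0,"tz":0,"rx":0,"ry":0,"rz":0,"gripper":-1},{"tx":0,"ty":0,"tz":0,"rx":0,"ry":0,"rz":0,"gripper":-1}]'

```text
time_s: 37.22
ee_pos: [497.2, -368.6, 185.1]
ee_rot: [-179.4, -0.1, 87.3]
force: [-0.5, 1.4, -0.5]
gripper_width: 91.0
gripper_force: 0.0
```

Run:
```python
from h import *
print(pots()["wrist"]);s=env.state();print(s["ee_pos"],s["ee_rot"])
plan([((510,-405,80),rot(87.3),3,-1),((510,-405,13.5),rot(87.3),3,-1)])
```

```text
[[521.4, -216.1, 913], [510.1, -404.7, 1363]]
[ 497.52008241 -368.07108446  185.96236252] [-1.79494357e+02 -6.65067934e-02  8.73225751e+01]
6
[{"tx": -0.0243, "ty": 0.0101, "tz": 0.0705, "rx": -0.0056, "ry": -0.0007, "rz": 0, "gripper": -1}, {"tx": -0.0243, "ty": 0.0099, "tz": 0.0706, "rx": -0.0056, "ry": -0.0007, "rz": 0, "gripper": -1}, {"tx": -0.0242, "ty": 0.0097, "tz": 0.0706, "rx": -0.0056, "ry": -0.0007, "rz": 0, "gripper": -1}, {"tx": 0, "ty": 0, "tz": 0.0443, "rx": 0, "ry": 0, "rz": 0, "gripper": -1}, {"tx": 0, "ty": 0, "tz": 0.0443, "rx": 0, "ry": 0, "rz": 0, "gripper": -1}, {"tx": 0, "ty": 0, "tz": 0.0443, "rx": 0, "ry": 0, "rz": 0, "gripper": -1}]
```

>>> send_rows --motion '[{"tx":-0.0243,"ty":0.01,"tz":0.0705,"rx":-0.006,"ry":0,"rz":0,"gripper":-1},{"tx":-0.0243,"ty":0.01,"tz":0.0705,"rx":-0.006,"ry":0,"rz":0,"gripper":-1},{"tx":-0.0243,"ty":0.01,"tz":0.0705,"rx":-0.006,"ry":0,"rz":0,"gripper":-1},{"tx":0,"ty":0,"tz":0.044,"rx":0,"ry":0,"rz":0,"gripper":-1},{"tx":0,"ty":0,"tz":0.044,"rx":0,"ry":0,"rz":0,"gripper":-1},{"tx":0,"ty":0,"tz":0.044,"rx":0,"ry":0,"rz":0,"gripper":-1},{"tx":0,"ty":0,"tz":0,"rx":0,"ry":0,"rz":0,"gripper":-1}]'

```text
time_s: 38.2
ee_pos: [509.7, -404.5, 13.3]
ee_rot: [-179.9, -0.1, 87.3]
force: [0.5, -0.4, -0.6]
gripper_width: 91.4
gripper_force: 0.0
```

>>> send_rows --motion '[{"tx":0,"ty":0,"tz":0,"rx":0,"ry":0,"rz":0,"gripper":1},{"tx":0,"ty":0,"tz":0,"rx":0,"ry":0,"rz":0,"gripper":1},{"tx":0,"ty":0,"tz":0,"rx":0,"ry":0,"rz":0,"gripper":1},{"tx":0,"ty":0,"tz":0,"rx":0,"ry":0,"rz":0,"gripper":1},{"tx":0,"ty":0,"tz":0,"rx":0,"ry":0,"rz":0,"gripper":1},{"tx":0,"ty":0,"tz":0,"rx":0,"ry":0,"rz":0,"gripper":1},{"tx":0,"ty":0,"tz":0,"rx":0,"ry":0,"rz":0,"gripper":1}]' --grip_force 15

```text
time_s: 39.08
ee_pos: [510.7, -406.7, 14.8]
ee_rot: [179.9, 0.0, 87.3]
force: [0.1, -0.0, 1.0]
gripper_width: 41.1
gripper_force: 15.0
```

```bash
python3 -c "
from h import *
print(env.state()['ee_pos'])
place(79.5,1,28)"
```

```text
[ 510.71560997 -406.6811705    14.81281833]
15
[{"tx": 0, "ty": 0, "tz": -0.0901, "rx": 0.001, "ry": 0, "rz": 0, "gripper": 1}, {"tx": 0, "ty": 0, "tz": -0.0901, "rx": 0.001, "ry": 0, "rz": 0, "gripper": 1}, {"tx": 0, "ty": 0, "tz": -0.0901, "rx": 0.001, "ry": 0, "rz": 0, "gripper": 1}, {"tx": 0.1028, "ty": -0.0009, "tz": 0, "rx": -0.0571, "ry": 0, "rz": 0, "gripper": 1}, {"tx": 0.1028, "ty": -0.0009, "tz": 0, "rx": -0.0571, "ry": 0, "rz": 0, "gripper": 1}, {"tx": 0.1028, "ty": -0.0009, "tz": 0, "rx": -0.0571, "ry": 0, "rz": 0, "gripper": 1}, {"tx": 0.1028, "ty": -0.0009, "tz": 0, "rx": -0.0571, "ry": 0, "rz": 0, "gripper": 1}, {"tx": 0.1028, "ty": -0.0009, "tz": 0, "rx": -0.0571, "ry": 0, "rz": 0, "gripper": 1}, {"tx": 0.1028, "ty": -0.0009, "tz": 0, "rx": -0.0571, "ry": 0, "rz": 0, "gripper": 1}, {"tx": 0.1028, "ty": -0.0009, "tz": 0, "rx": -0.0571, "ry": 0, "rz": 0, "gripper": 1}, {"tx": 0, "ty": -0.0101, "tz": 0.0477, "rx": 0, "ry": 0, "rz": 0, "gripper": 1}, {"tx": 0, "ty": -0.0101, "tz": 0.0477, "rx": 0, "ry": 0, "rz": 0, "gripper": 1}, {"tx": 0, "ty": -0.0101, "tz": 0.0477, "rx": 0, "ry": 0, "rz": 0, "gripper": 1}, {"tx": 0, "ty": -0.0101, "tz": 0.0477, "rx": 0, "ry": 0, "rz": 0, "gripper": 1}, {"tx": 0, "ty": -0.0101, "tz": 0.0477, "rx": 0, "ry": 0, "rz": 0, "gripper": 1}]
```

>>> send_rows --motion '[{"tx":0,"ty":0,"tz":-0.09,"rx":0,"ry":0,"rz":0,"gripper":1},{"tx":0,"ty":0,"tz":-0.09,"rx":0,"ry":0,"rz":0,"gripper":1},{"tx":0,"ty":0,"tz":-0.09,"rx":0,"ry":0,"rz":0,"gripper":1},{"tx":0.103,"ty":-0.001,"tz":0,"rx":-0.057,"ry":0,"rz":0,"gripper":1},{"tx":0.103,"ty":-0.001,"tz":0,"rx":-0.057,"ry":0,"rz":0,"gripper":1},{"tx":0.103,"ty":-0.001,"tz":0,"rx":-0.057,"ry":0,"rz":0,"gripper":1},{"tx":0.103,"ty":-0.001,"tz":0,"rx":-0.057,"ry":0,"rz":0,"gripper":1},{"tx":0.103,"ty":-0.001,"tz":0,"rx":-0.057,"ry":0,"rz":0,"gripper":1},{"tx":0.103,"ty":-0.001,"tz":0,"rx":-0.057,"ry":0,"rz":0,"gripper":1},{"tx":0.103,"ty":-0.001,"tz":0,"rx":-0.057,"ry":0,"rz":0,"gripper":1},{"tx":0,"ty":0,"tz":0,"rx":0,"ry":0,"rz":0,"gripper":1}]'

```text
time_s: 40.45
ee_pos: [523.1, -43.3, 149.2]
ee_rot: [168.0, -0.0, 87.5]
force: [0.7, -0.3, -0.9]
gripper_width: 41.1
gripper_force: 15.0
```

>>> send_rows --motion '[{"tx":0,"ty":-0.01,"tz":0.047,"rx":0,"ry":0,"rz":0,"gripper":1},{"tx":0,"ty":-0.01,"tz":0.047,"rx":0,"ry":0,"rz":0,"gripper":1},{"tx":0,"ty":-0.01,"tz":0.047,"rx":0,"ry":0,"rz":0,"gripper":1},{"tx":0,"ty":0,"tz":0,"rx":0,"ry":0,"rz":0,"gripper":1},{"tx":0,"ty":0,"tz":0,"rx":0,"ry":0,"rz":0,"gripper":1}]'

```text
time_s: 41.08
ee_pos: [525.2, -47.1, 78.1]
ee_rot: [167.9, 0.0, 87.2]
force: [0.1, 0.5, -0.6]
gripper_width: 41.0
gripper_force: 15.0
```

Run:
```python
from h import *
s=env.state();print(w2c(s["ee_pos"]),s["force"],s["ee_rot"])
plan([(c2w((1,79.5,28)),rot(YAW+90,12),3,1)])
```

```text
[ 1.72868488 79.61246717 78.13829248] [ 0.07565496  0.53750493 -0.60979978] [1.67852696e+02 2.04852341e-02 8.72250000e+01]
3
[{"tx": 0, "ty": -0.0075, "tz": 0.0326, "rx": 0.0016, "ry": 0, "rz": -0.0008, "gripper": 1}, {"tx": 0, "ty": -0.0075, "tz": 0.0326, "rx": 0.0016, "ry": 0, "rz": -0.0008, "gripper": 1}, {"tx": 0, "ty": -0.0075, "tz": 0.0326, "rx": 0.0016, "ry": 0, "rz": -0.0008, "gripper": 1}]
```

>>> send_rows --motion '[{"tx":0,"ty":-0.0075,"tz":0.033,"rx":0,"ry":0,"rz":0,"gripper":1},{"tx":0,"ty":-0.0075,"tz":0.033,"rx":0,"ry":0,"rz":0,"gripper":1},{"tx":0,"ty":-0.0075,"tz":0.033,"rx":0,"ry":0,"rz":0,"gripper":1},{"tx":0,"ty":0,"tz":0,"rx":0,"ry":0,"rz":0,"gripper":1},{"tx":0,"ty":0,"tz":0,"rx":0,"ry":0,"rz":0,"gripper":1}]'

```text
time_s: 41.7
ee_pos: [524.8, -46.6, 27.8]
ee_rot: [167.8, 0.0, 87.3]
force: [-0.0, 0.2, -1.3]
gripper_width: 41.2
gripper_force: 15.0
```

>>> send_rows --motion '[{"tx":0,"ty":0,"tz":0,"rx":0,"ry":0,"rz":0,"gripper":-0.17},{"tx":0,"ty":0,"tz":0,"rx":0,"ry":0,"rz":0,"gripper":-0.17},{"tx":0,"ty":0,"tz":0,"rx":0,"ry":0,"rz":0,"gripper":-0.17},{"tx":0,"ty":0,"tz":0,"rx":0,"ry":0,"rz":0,"gripper":-0.17},{"tx":0,"ty":0.015,"tz":-0.07,"rx":0,"ry":0,"rz":0,"gripper":-0.17},{"tx":0,"ty":0.015,"tz":-0.07,"rx":0,"ry":0,"rz":0,"gripper":-0.17},{"tx":0,"ty":0.015,"tz":-0.07,"rx":0,"ry":0,"rz":0,"gripper":-0.17},{"tx":0,"ty":0.015,"tz":-0.07,"rx":0,"ry":0,"rz":0,"gripper":-0.17},{"tx":0,"ty":0,"tz":0,"rx":0,"ry":0,"rz":0,"gripper":-0.17}]'

```text
time_s: 42.82
ee_pos: [525.8, -46.5, 172.9]
ee_rot: [167.5, 0.0, 87.3]
force: [-0.8, -0.5, 0.2]
gripper_width: 53.2
gripper_force: 0.0
```

Run:
```python
from h import *
s=env.state();print(w2c(s["ee_pos"]),s["gripper_width"])
plan([(c2w((-60,-60,270)),rot(YAW+90),4,1),(c2w((-60,-60,270)),rot(YAW),9,1)])
```

```text
[  2.3234711   80.16657614 172.90334243] 53.189594993300815
13
[{"tx": -0.0701, "ty": -0.0199, "tz": -0.0541, "rx": 0.1038, "ry": 0, "rz": 0, "gripper": 1}, {"tx": -0.0701, "ty": -0.0228, "tz": -0.0529, "rx": 0.1038, "ry": 0, "rz": 0, "gripper": 1}, {"tx": -0.0701, "ty": -0.0257, "tz": -0.0516, "rx": 0.1038, "ry": 0, "rz": 0, "gripper": 1}, {"tx": -0.0701, "ty": -0.0285, "tz": -0.0502, "rx": 0.1038, "ry": 0, "rz": 0, "gripper": 1}, {"tx": 0, "ty": 0, "tz": 0, "rx": 0, "ry": 0, "rz": 0.3333, "gripper": 1}, {"tx": 0, "ty": 0, "tz": 0, "rx": 0, "ry": 0, "rz": 0.3333, "gripper": 1}, {"tx": 0, "ty": 0, "tz": 0, "rx": 0, "ry": 0, "rz": 0.3333, "gripper": 1}, {"tx": 0, "ty": 0, "tz": 0, "rx": 0, "ry": 0, "rz": 0.3333, "gripper": 1}, {"tx": 0, "ty": 0, "tz": 0, "rx": 0, "ry": 0, "rz": 0.3333, "gripper": 1}, {"tx": 0, "ty": 0, "tz": 0, "rx": 0, "ry": 0, "rz": 0.3333, "gripper": 1}, {"tx": 0, "ty": 0, "tz": 0, "rx": 0, "ry": 0, "rz": 0.3333, "gripper": 1}, {"tx": 0, "ty": 0, "tz": 0, "rx": 0, "ry": 0, "rz": 0.3333, "gripper": 1}, {"tx": 0, "ty": 0, "tz": 0, "rx": 0, "ry": 0, "rz": 0.3333, "gripper": 1}]
```

>>> send_rows --motion '[{"tx":-0.07,"ty":-0.02,"tz":-0.054,"rx":0.104,"ry":0,"rz":0,"gripper":1},{"tx":-0.07,"ty":-0.023,"tz":-0.053,"rx":0.104,"ry":0,"rz":0,"gripper":1},{"tx":-0.07,"ty":-0.0255,"tz":-0.0515,"rx":0.104,"ry":0,"rz":0,"gripper":1},{"tx":-0.07,"ty":-0.0285,"tz":-0.05,"rx":0.104,"ry":0,"rz":0,"gripper":1},{"tx":0,"ty":0,"tz":0,"rx":0,"ry":0,"rz":0.3333,"gripper":1},{"tx":0,"ty":0,"tz":0,"rx":0,"ry":0,"rz":0.3333,"gripper":1},{"tx":0,"ty":0,"tz":0,"rx":0,"ry":0,"rz":0.3333,"gripper":1},{"tx":0,"ty":0,"tz":0,"rx":0,"ry":0,"rz":0.3333,"gripper":1},{"tx":0,"ty":0,"tz":0,"rx":0,"ry":0,"rz":0.3333,"gripper":1},{"tx":0,"ty":0,"tz":0,"rx":0,"ry":0,"rz":0.3333,"gripper":1},{"tx":0,"ty":0,"tz":0,"rx":0,"ry":0,"rz":0.3333,"gripper":1},{"tx":0,"ty":0,"tz":0,"rx":0,"ry":0,"rz":0.3333,"gripper":1}]'

```text
time_s: 44.32
ee_pos: [454.9, -182.9, 265.5]
ee_rot: [-179.9, 0.6, 6.9]
force: [-0.7, -0.5, -1.1]
gripper_width: 0.9
gripper_force: 0.0
```

>>> send_rows --motion '[{"tx":0,"ty":0,"tz":0,"rx":0,"ry":0,"rz":0.3333,"gripper":1},{"tx":0,"ty":0,"tz":0,"rx":0,"ry":0,"rz":0,"gripper":1}]'

```text
time_s: 44.58
ee_pos: [455.0, -183.0, 265.7]
ee_rot: [-180.0, 0.6, -2.6]
force: [-0.3, 1.0, -0.6]
gripper_width: 0.3
gripper_force: 0.0
```

Run:
```python
from h import *
s=env.state();print(w2c(s["ee_pos"]),s["ee_rot"])
f,K,M=cam("wrist");save(f,"w5.png",s=1.5)
for b in blobs(f,(22,110,100),(35,255,255),60): print(b[1],w2c(onz(K,M,*b[0],58)).round(1))
```

```text
[-61.97922873 -59.44572778 265.71206078] [-179.95042415    0.55194292   -2.60611462]
[164, 83, 38, 38, 1123] [ 8.2 26.4 58. ]
[253, 84, 37, 39, 1068] [  6.3 -78.7  58. ]
[120, 86, 39, 38, 1133] [ 5.1 77.2 58. ]
[210, 86, 37, 38, 1053] [  4.5 -27.8  58. ]
[128, 172, 10, 11, 86] [-82.8  93.3  58. ]
[240, 259, 4, 47, 112] [-230.  -41.   58.]
[265, 258, 5, 36, 98] [-221.7  -76.3   58. ]
[31, 327, 337, 21, 5494] [-324.7    2.1   58. ]
```

View pics/w5.png

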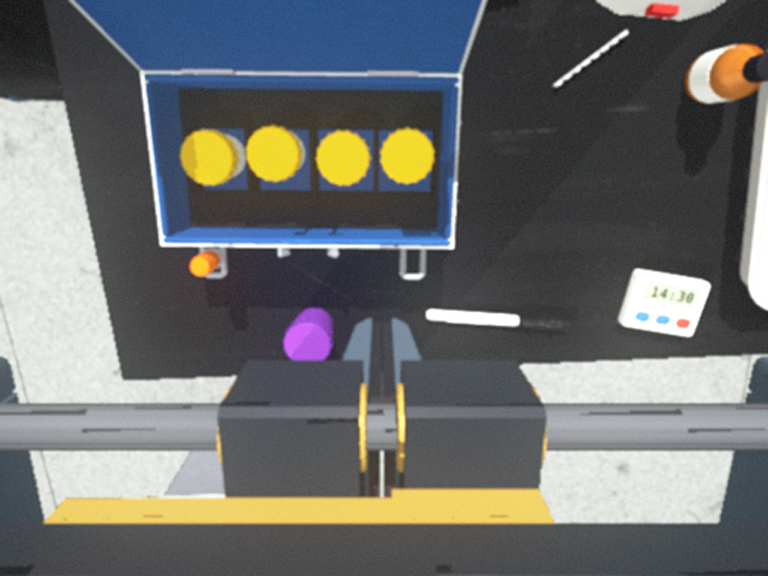

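The wrist view shows one yellow cap centred over each of the four pockets, at about (210,157), (273,153), (343,158) and (407,156), with equal sizes, so they stand level. Next I'll close the lid from behind.

Run:
```python
from h import *
Q=rot(YAW);y=55
s=plan([(c2w((20,y,270)),Q,3,1),(c2w((165,y,270)),Q,3,1),(c2w((165,y,154.5)),Q,3,1)])
s=plan([(c2w((135,y,154.5)),Q,2,1),(c2w((43,y,154.5)),Q,8,1)],start=s)
P=lambda t,u: (62-u*np.cos(t)+18*np.sin(t)+16,y,82+u*np.sin(t)+18*np.cos(t)-27.5)
plan([(c2w(P(np.radians(a),110)),Q,n,1) for a,n in((50,1),(40,2),(30,2),(20,2),(10,2),(3,2))],start=s)
print(P(.05,110))
```

```text
9
[{"tx": 0.0548, "ty": -0.0762, "tz": -0.0031, "rx": -0.0004, "ry": 0.0059, "rz": 0.0016, "gripper": 1}, {"tx": 0.0547, "ty": -0.0762, "tz": -0.003, "rx": -0.0004, "ry": 0.0059, "rz": 0.0016, "gripper": 1}, {"tx": 0.0547, "ty": -0.0763, "tz": -0.0028, "rx": -0.0004, "ry": 0.0059, "rz": 0.0016, "gripper": 1}, {"tx": 0.0967, "ty": 0, "tz": 0, "rx": 0, "ry": 0, "rz": 0, "gripper": 1}, {"tx": 0.0967, "ty": 0, "tz": 0, "rx": 0, "ry": 0, "rz": 0, "gripper": 1}, {"tx": 0.0967, "ty": 0, "tz": 0, "rx": 0, "ry": 0, "rz": 0, "gripper": 1}, {"tx": 0, "ty": 0, "tz": 0.077, "rx": 0, "ry": 0, "rz": 0, "gripper": 1}, {"tx": 0, "ty": 0, "tz": 0.077, "rx": 0, "ry": 0, "rz": 0, "gripper": 1}, {"tx": 0, "ty": 0, "tz": 0.077, "rx": 0, "ry": 0, "rz": 0, "gripper": 1}]
10
[{"tx": -0.03, "ty": 0, "tz": 0, "rx": 0, "ry": 0, "rz": 0, "gripper": 1}, {"tx": -0.03, "ty": 0, "tz": 0, "rx": 0, "ry": 0, "rz": 0, "gripper": 1}, {"tx": -0.023, "ty": 0, "tz": 0, "rx": 0, "ry": 0, "rz": 0, "gripper": 1}, {"tx": -0.023, "ty": 0, "tz": 0, "rx": 0, "ry": 0, "rz": 0, "gripper": 1}, {"tx": -0.023, "ty": 0, "tz": 0, "rx": 0
[... 669 characters left out ...]
36, "ty": 0, "tz": 0.0139, "rx": 0, "ry": 0, "rz": 0, "gripper": 1}, {"tx": -0.0136, "ty": 0, "tz": 0.0139, "rx": 0, "ry": 0, "rz": 0, "gripper": 1}, {"tx": -0.0109, "ty": 0, "tz": 0.0161, "rx": 0, "ry": 0, "rz": 0, "gripper": 1}, {"tx": -0.0109, "ty": 0, "tz": 0.0161, "rx": 0, "ry": 0, "rz": 0, "gripper": 1}, {"tx": -0.008, "ty": 0, "tz": 0.0177, "rx": 0, "ry": 0, "rz": 0, "gripper": 1}, {"tx": -0.008, "ty": 0, "tz": 0.0177, "rx": 0, "ry": 0, "rz": 0, "gripper": 1}, {"tx": -0.0037, "ty": 0, "tz": 0.0131, "rx": 0, "ry": 0, "rz": 0, "gripper": 1}, {"tx": -0.0037, "ty": 0, "tz": 0.0131, "rx": 0, "ry": 0, "rz": 0, "gripper": 1}]
(np.float64(-30.962903596574087), 55, np.float64(77.975213306884))
```

>>> send_rows --motion '[{"tx":0.055,"ty":-0.076,"tz":-0.003,"rx":0,"ry":0.006,"rz":0,"gripper":1},{"tx":0.055,"ty":-0.076,"tz":-0.003,"rx":0,"ry":0.006,"rz":0,"gripper":1},{"tx":0.055,"ty":-0.076,"tz":-0.003,"rx":0,"ry":0.006,"rz":0,"gripper":1},{"tx":0.097,"ty":0,"tz":0,"rx":0,"ry":0,"rz":0,"gripper":1},{"tx":0.097,"ty":0,"tz":0,"rx":0,"ry":0,"rz":0,"gripper":1},{"tx":0.097,"ty":0,"tz":0,"rx":0,"ry":0,"rz":0,"gripper":1},{"tx":0,"ty":0,"tz":0.077,"rx":0,"ry":0,"rz":0,"gripper":1},{"tx":0,"ty":0,"tz":0.077,"rx":0,"ry":0,"rz":0,"gripper":1},{"tx":0,"ty":0,"tz":0.077,"rx":0,"ry":0,"rz":0,"gripper":1},{"tx":0,"ty":0,"tz":0,"rx":0,"ry":0,"rz":0,"gripper":1},{"tx":0,"ty":0,"tz":0,"rx":0,"ry":0,"rz":0,"gripper":1}]'

```text
time_s: 46.0
ee_pos: [689.9, -80.3, 157.4]
ee_rot: [180.0, -0.3, -2.7]
force: [0.6, 0.3, 1.2]
gripper_width: 0.4
gripper_force: 0.0
```

>>> send_rows --motion '[{"tx":-0.03,"ty":0,"tz":0,"rx":0,"ry":0,"rz":0,"gripper":1},{"tx":-0.03,"ty":0,"tz":0,"rx":0,"ry":0,"rz":0,"gripper":1},{"tx":-0.023,"ty":0,"tz":0,"rx":0,"ry":0,"rz":0,"gripper":1},{"tx":0,"ty":0,"tz":0,"rx":0,"ry":0,"rz":0,"gripper":1}]'

```text
time_s: 46.5
ee_pos: [650.4, -78.5, 160.0]
ee_rot: [180.0, -0.7, -2.7]
force: [4.2, -0.2, 3.8]
gripper_width: 0.3
gripper_force: 2.3
```

Run:
```python
from h import *
s=env.state();print(w2c(s["ee_pos"]),s["ee_rot"],s["force"])
```

```text
[128.34581587  54.06055154 160.02695641] [179.95765746  -0.69804159  -2.7033373 ] [ 4.19593949 -0.16818009  3.80489044]
```

>>> send_rows --motion '[{"tx":0,"ty":0,"tz":0.01,"rx":0,"ry":0,"rz":0,"gripper":1},{"tx":-0.023,"ty":0,"tz":0,"rx":0,"ry":0,"rz":0,"gripper":1},{"tx":-0.023,"ty":0,"tz":0,"rx":0,"ry":0,"rz":0,"gripper":1},{"tx":-0.023,"ty":0,"tz":0,"rx":0,"ry":0,"rz":0,"gripper":1},{"tx":0,"ty":0,"tz":0,"rx":0,"ry":0,"rz":0,"gripper":1}]'

```text
time_s: 47.12
ee_pos: [611.2, -76.5, 150.6]
ee_rot: [-180.0, 0.0, -2.7]
force: [1.0, -1.2, 1.0]
gripper_width: 0.4
gripper_force: 0.5
```

>>> send_rows --motion '[{"tx":-0.023,"ty":0,"tz":0,"rx":0,"ry":0,"rz":0,"gripper":1},{"tx":-0.023,"ty":0,"tz":0,"rx":0,"ry":0,"rz":0,"gripper":1},{"tx":-0.023,"ty":0,"tz":0,"rx":0,"ry":0,"rz":0,"gripper":1},{"tx":-0.023,"ty":0,"tz":0,"rx":0,"ry":0,"rz":0,"gripper":1},{"tx":0,"ty":0,"tz":0,"rx":0,"ry":0,"rz":0,"gripper":1}]'

```text
time_s: 47.75
ee_pos: [564.8, -74.3, 150.6]
ee_rot: [180.0, 0.1, -2.7]
force: [-0.5, -0.9, 0.3]
gripper_width: 0.7
gripper_force: 0.0
```

Run:
```python
from h import *
st=env.state();print(w2c(st["ee_pos"]),st["ee_rot"],st["force"]);y=w2c(st["ee_pos"])[1]
f,K,M=cam("scene");print("red",blobs(f,(0,150,80),(6,255,255),15))
Q=rot(YAW)
P=lambda t,u: (62-u*np.cos(t)+18*np.sin(t)+16,y,82+u*np.sin(t)+18*np.cos(t)-27.5)
plan([(c2w(P(np.radians(a),110)),Q,n,1) for a,n in((60,2),(50,2),(40,2),(30,2),(20,2),(10,2),(3,2))])
```

```text
[ 42.62732576  54.29525511 150.5614829 ] [ 1.79999701e+02  6.33561294e-02 -2.72965854e+00] [-0.45326334 -0.89626795  0.33696142]
red [([43.4, 31.2], [37, 29, 12, 8, 27]), ([199.9, 150.4], [196, 147, 9, 8, 29]), ([184.7, 160.9], [178, 154, 14, 15, 131])]
14
[{"tx": -0.0046, "ty": 0, "tz": -0.0082, "rx": 0, "ry": 0.0005, "rz": -0.0005, "gripper": 1}, {"tx": -0.0046, "ty": 0, "tz": -0.0082, "rx": 0, "ry": 0.0005, "rz": -0.0005, "gripper": 1}, {"tx": -0.0175, "ty": 0, "tz": 0.0084, "rx": 0, "ry": 0, "rz": 0, "gripper": 1}, {"tx": -0.0175, "ty": 0, "tz": 0.0084, "rx": 0, "ry": 0, "rz": 0, "gripper": 1}, {"tx": -0.0158, "ty": 0, "tz": 0.0113, "rx": 0, "ry": 0, "rz": 0, "gripper": 1}, {"tx": -0.0158, "ty": 0, "tz": 0.0113, "rx": 0, "ry": 0, "rz": 0, "gripper": 1}, {"tx": -0.0136, "ty": 0, "tz": 0.0139, "rx": 0, "ry": 0, "rz": 0, "gripper": 1}, {"tx": -0.0136, "ty": 0, "tz": 0.0139, "rx": 0, "ry": 0, "rz": 0, "gripper": 1}, {"tx": -0.0109, "ty": 0, "tz": 0.0161, "rx": 0, "ry": 0, "rz": 0, "gripper": 1}, {"tx": -0.0109, "ty": 0, "tz": 0.0161, "rx": 0, "ry": 0, "rz": 0, "gripper": 1}, {"tx": -0.008, "ty": 0, "tz": 0.0177, "rx": 0, "ry": 0, "rz": 0, "gripper": 1}, {"tx": -0.008, "ty": 0, "tz": 0.0177, "rx": 0, "ry": 0, "rz": 0, "gripper": 1}, {"tx": -0.0037, "ty": 0, "tz": 0.0131, "rx": 0, "ry": 0, "rz": 0, "gripper": 1}, {"tx": -0.0037, "ty": 0, "tz": 0.0131, "rx": 0, "ry": 0, "rz": 0, "gripper": 1}]
```

>>> send_rows --motion '[{"tx":-0.0045,"ty":0,"tz":-0.008,"rx":0,"ry":0,"rz":0,"gripper":1},{"tx":-0.0045,"ty":0,"tz":-0.008,"rx":0,"ry":0,"rz":0,"gripper":1},{"tx":-0.0175,"ty":0,"tz":0.0085,"rx":0,"ry":0,"rz":0,"gripper":1},{"tx":-0.0175,"ty":0,"tz":0.0085,"rx":0,"ry":0,"rz":0,"gripper":1},{"tx":-0.016,"ty":0,"tz":0.0113,"rx":0,"ry":0,"rz":0,"gripper":1},{"tx":-0.016,"ty":0,"tz":0.0113,"rx":0,"ry":0,"rz":0,"gripper":1},{"tx":0,"ty":0,"tz":0,"rx":0,"ry":0,"rz":0,"gripper":1}]'

```text
time_s: 48.68
ee_pos: [527.6, -72.4, 137.9]
ee_rot: [-180.0, 0.0, -2.7]
force: [0.2, 0.3, -0.7]
gripper_width: 0.7
gripper_force: 0.0
```

```bash
cat >> h.py <<'E'
def lid_angle():
    f,K,M=cam("scene"); b=[x[0] for x in blobs(f,(0,150,80),(6,255,255),60) if x[0][0]>100]
    best=[]
    for c in b:
        e=[(np.linalg.norm(proj(K,M,c2w((62-125*np.cos(t)+36*np.sin(t),22,82+125*np.sin(t)+36*np.cos(t))))-c),round(np.degrees(t),1)) for t in np.linspace(0,1.9,200)]
        best.append((c,min(e)))
    return best
E
python3 - <<'E'
from h import *
st=env.state();print(w2c(st["ee_pos"]),st["force"],lid_angle())
E
```

```text
[  5.32991361  54.3784942  137.94168246] [ 0.16964265  0.33184564 -0.74884161] [([203.4, 176.3], (np.float64(1.3049911354796992), np.float64(39.9)))]
```

>>> send_rows --motion '[{"tx":-0.0136,"ty":0,"tz":0.014,"rx":0,"ry":0,"rz":0,"gripper":1},{"tx":-0.0136,"ty":0,"tz":0.014,"rx":0,"ry":0,"rz":0,"gripper":1},{"tx":-0.011,"ty":0,"tz":0.016,"rx":0,"ry":0,"rz":0,"gripper":1},{"tx":-0.011,"ty":0,"tz":0.016,"rx":0,"ry":0,"rz":0,"gripper":1},{"tx":-0.008,"ty":0,"tz":0.0177,"rx":0,"ry":0,"rz":0,"gripper":1},{"tx":-0.008,"ty":0,"tz":0.0177,"rx":0,"ry":0,"rz":0,"gripper":1},{"tx":-0.0037,"ty":0,"tz":0.013,"rx":0,"ry":0,"rz":0,"gripper":1},{"tx":-0.0037,"ty":0,"tz":0.013,"rx":0,"ry":0,"rz":0,"gripper":1},{"tx":0,"ty":0,"tz":0,"rx":0,"ry":0,"rz":0,"gripper":1}]'

```text
time_s: 49.85
ee_pos: [492.9, -70.9, 78.0]
ee_rot: [180.0, -0.1, -2.7]
force: [-0.5, 0.8, 2.0]
gripper_width: 0.6
gripper_force: 0.8
```

Run:
```python
from h import *
st=env.state();print(w2c(st["ee_pos"]),st["force"],lid_angle())
```

```text
[-29.40513088  54.31010717  77.99414393] [-0.49383936  0.79897368  2.0219067 ] [([228.1, 214.3], (np.float64(1.89311486089479), np.float64(5.5)))]
```

>>> send_rows --motion '[{"tx":-0.02,"ty":0,"tz":0.006,"rx":0,"ry":0,"rz":0,"gripper":1},{"tx":0,"ty":0,"tz":0.008,"rx":0,"ry":0,"rz":0,"gripper":1},{"tx":0,"ty":0,"tz":0,"rx":0,"ry":0,"rz":0,"gripper":1}]'

```text
time_s: 50.28
ee_pos: [484.6, -70.6, 71.9]
ee_rot: [180.0, -0.4, -2.7]
force: [2.7, 0.6, 4.8]
gripper_width: 0.5
gripper_force: 2.6
```

>>> send_rows --motion '[{"tx":0,"ty":0,"tz":0.008,"rx":0,"ry":0,"rz":0,"gripper":1},{"tx":0,"ty":0,"tz":0,"rx":0,"ry":0,"rz":0,"gripper":1},{"tx":0,"ty":0,"tz":0,"rx":0,"ry":0,"rz":0,"gripper":1}]'

```text
time_s: 50.65
ee_pos: [483.9, -70.6, 68.7]
ee_rot: [180.0, -0.3, -2.7]
force: [-2.4, 0.4, 15.2]
gripper_width: 0.5
gripper_force: 7.7
```

>>> send_rows --motion '[{"tx":0,"ty":0,"tz":0.006,"rx":0,"ry":0,"rz":0,"gripper":1},{"tx":0,"ty":0,"tz":0,"rx":0,"ry":0,"rz":0,"gripper":1},{"tx":0,"ty":0,"tz":0,"rx":0,"ry":0,"rz":0,"gripper":1}]'

```text
time_s: 51.02
ee_pos: [484.0, -70.6, 68.6]
ee_rot: [180.0, -0.3, -2.7]
force: [-8.2, 1.9, 36.2]
gripper_width: 0.4
gripper_force: 17.9
```

The lid has bottomed out under 36 N, with the tip at z=100, so the catch should be in. I'll back off and look at the hasp.

>>> send_rows --motion '[{"tx":0,"ty":0,"tz":-0.06,"rx":0,"ry":0,"rz":0,"gripper":1},{"tx":0,"ty":0,"tz":-0.1,"rx":0,"ry":0,"rz":0,"gripper":1},{"tx":0,"ty":0,"tz":-0.1,"rx":0,"ry":0,"rz":0,"gripper":1},{"tx":-0.042,"ty":0.07,"tz":0,"rx":0,"ry":0,"rz":0,"gripper":1},{"tx":-0.042,"ty":0.07,"tz":0,"rx":0,"ry":0,"rz":0,"gripper":1},{"tx":-0.042,"ty":0.07,"tz":0,"rx":0,"ry":0,"rz":0,"gripper":1},{"tx":-0.042,"ty":0.07,"tz":0,"rx":0,"ry":0,"rz":0,"gripper":1},{"tx":0,"ty":0,"tz":0,"rx":0,"ry":0,"rz":0,"gripper":1}]'

```text
time_s: 52.02
ee_pos: [390.3, -207.4, 193.0]
ee_rot: [-180.0, 0.0, -2.9]
force: [0.5, 0.7, 0.6]
gripper_width: 0.5
gripper_force: 0.0
```

Run:
```python
from h import *
s=env.state();print(w2c(s["ee_pos"]),s["ee_rot"],s["force"],lid_angle())
f,K,M=cam("wrist");g,K2,M2=cam("scene")
np.savez("w6.npz",f=f,K=K,M=M,g=g,K2=K2,M2=M2)
a=cv2.resize(f[60:230,120:400],(560,340));b=cv2.resize(g[170:300,190:310],None,fx=2.6,fy=2.6)[:340]
b=cv2.resize(b,(240,340)) if 0 else cv2.resize(g[170:306,200:296],(240,340))
save(np.hstack([a,b]),"w6.png")
# predicted hasp tip for angles, in wrist
for t in (0.8,1.2,1.57,2.0,2.4): print(t,proj(K,M,c2w((-64-57*np.sin(t),-85,86-57*np.cos(t)))).round(),proj(K2,M2,c2w((-64-57*np.sin(t),-85,86-57*np.cos(t)))).round())
```

```text
[-125.45193206  -86.88603625  192.97878826] [-1.79970024e+02  2.50842814e-03 -2.94924818e+00] [0.5467276  0.6680118  0.56960708] [([229.4, 220.1], (np.float64(1.3910644414584763), np.float64(0.5)))]
0.8 [254. 155.] [276. 231.]
1.2 [254. 170.] [282. 225.]
1.57 [254. 178.] [284. 217.]
2.0 [254. 179.] [283. 206.]
2.4 [254. 168.] [277. 196.]
```

View pics/w6.png

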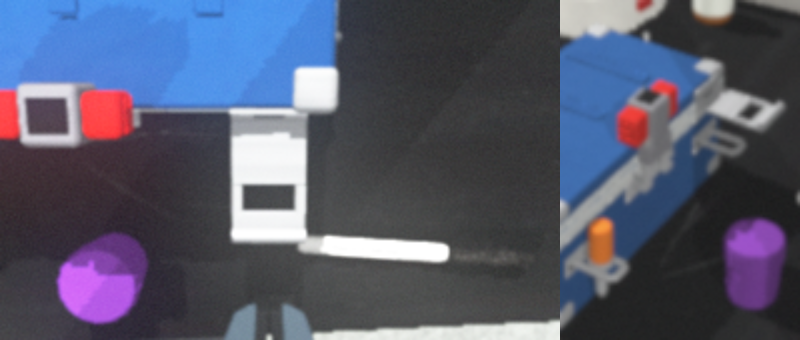

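The wrist crop shows the hasp straight out, with its tip at (268,240) and in line with the tool column. In the scene crop the buttons are back in their original place, so the lid is shut. The body would foul the catch if the tool stayed vertical, so I'll tilt it 35° toward the robot for the hasp and the pin.

Run:
```python
from h import *
Q=rot(YAW,35)
s=plan([(c2w((-68,-85,150)),Q,5,1),(c2w((-68,-85,90)),Q,3,1)])
plan([(c2w((-68,-85,40)),Q,5,1),(c2w((-60,-85,40)),Q,3,1)],start=s)
```

```text
8
[{"tx": 0.0222, "ty": 0, "tz": 0.0174, "rx": 0, "ry": 0.2328, "rz": 0, "gripper": 1}, {"tx": 0.02, "ty": 0, "tz": 0.02, "rx": 0, "ry": 0.2328, "rz": 0, "gripper": 1}, {"tx": 0.0174, "ty": 0, "tz": 0.0222, "rx": 0, "ry": 0.2328, "rz": 0, "gripper": 1}, {"tx": 0.0145, "ty": 0, "tz": 0.0242, "rx": 0, "ry": 0.2328, "rz": 0, "gripper": 1}, {"tx": 0.0115, "ty": 0, "tz": 0.0258, "rx": 0, "ry": 0.2328, "rz": 0, "gripper": 1}, {"tx": -0.0229, "ty": 0, "tz": 0.0328, "rx": 0, "ry": 0, "rz": 0, "gripper": 1}, {"tx": -0.0229, "ty": 0, "tz": 0.0328, "rx": 0, "ry": 0, "rz": 0, "gripper": 1}, {"tx": -0.0229, "ty": 0, "tz": 0.0328, "rx": 0, "ry": 0, "rz": 0, "gripper": 1}]
8
[{"tx": -0.0115, "ty": 0, "tz": 0.0164, "rx": 0, "ry": 0, "rz": 0, "gripper": 1}, {"tx": -0.0115, "ty": 0, "tz": 0.0164, "rx": 0, "ry": 0, "rz": 0, "gripper": 1}, {"tx": -0.0115, "ty": 0, "tz": 0.0164, "rx": 0, "ry": 0, "rz": 0, "gripper": 1}, {"tx": -0.0115, "ty": 0, "tz": 0.0164, "rx": 0, "ry": 0, "rz": 0, "gripper": 1}, {"tx": -0.0115, "ty": 0, "tz": 0.0164, "rx": 0, "ry": 0, "rz": 0, "gripper": 1}, {"tx": 0.0044, "ty": 0, "tz": 0.0031, "rx": 0, "ry": 0, "rz": 0, "gripper": 1}, {"tx": 0.0044, "ty": 0, "tz": 0.0031, "rx": 0, "ry": 0, "rz": 0, "gripper": 1}, {"tx": 0.0044, "ty": 0, "tz": 0.0031, "rx": 0, "ry": 0, "rz": 0, "gripper": 1}]
```

>>> send_rows --motion '[{"tx":0.022,"ty":0,"tz":0.0175,"rx":0,"ry":0.233,"rz":0,"gripper":1},{"tx":0.02,"ty":0,"tz":0.02,"rx":0,"ry":0.233,"rz":0,"gripper":1},{"tx":0.0175,"ty":0,"tz":0.022,"rx":0,"ry":0.233,"rz":0,"gripper":1},{"tx":0.0145,"ty":0,"tz":0.024,"rx":0,"ry":0.233,"rz":0,"gripper":1},{"tx":0.0115,"ty":0,"tz":0.026,"rx":0,"ry":0.233,"rz":0,"gripper":1},{"tx":0,"ty":0,"tz":0,"rx":0,"ry":0,"rz":0,"gripper":1},{"tx":0,"ty":0,"tz":0,"rx":0,"ry":0,"rz":0,"gripper":1}]'

```text
time_s: 53.05
ee_pos: [447.9, -207.0, 152.9]
ee_rot: [-179.8, -34.0, -2.5]
force: [0.3, 0.3, -0.4]
gripper_width: 0.5
gripper_force: 0.0
```

Run:
```python
from h import *
s=env.state();print(w2c(s["ee_pos"]),s["ee_rot"],s["qpos"].round(1))
Q=rot(YAW,35)
plan([(c2w((-68,-85,90)),Q,3,1)])
```

```text
[-67.94731542 -83.75463838 152.88484144] [-179.76294108  -33.95809311   -2.52315404] [-4.150e+01 -1.000e-01  1.277e+02  4.210e+01  3.190e+01  1.870e+01]
3
[{"tx": -0.0234, "ty": 0.001, "tz": 0.0347, "rx": -0.0037, "ry": 0.0116, "rz": 0.0016, "gripper": 1}, {"tx": -0.0237, "ty": 0.0009, "tz": 0.0346, "rx": -0.0037, "ry": 0.0116, "rz": 0.0016, "gripper": 1}, {"tx": -0.0239, "ty": 0.0009, "tz": 0.0345, "rx": -0.0037, "ry": 0.0116, "rz": 0.0016, "gripper": 1}]
```

>>> send_rows --motion '[{"tx":-0.0236,"ty":0.001,"tz":0.0346,"rx":-0.003,"ry":0.0115,"rz":0.001,"gripper":1},{"tx":-0.0236,"ty":0.001,"tz":0.0346,"rx":-0.003,"ry":0.0115,"rz":0.001,"gripper":1},{"tx":-0.0236,"ty":0.001,"tz":0.0346,"rx":-0.003,"ry":0.0115,"rz":0.001,"gripper":1},{"tx":0,"ty":0,"tz":0,"rx":0,"ry":0,"rz":0,"gripper":1}]'

```text
time_s: 53.55
ee_pos: [447.5, -207.6, 88.8]
ee_rot: [-179.8, -34.9, -2.7]
force: [0.3, 0.1, -0.4]
gripper_width: 0.3
gripper_force: 0.0
```

>>> send_rows --motion '[{"tx":-0.0115,"ty":0,"tz":0.0164,"rx":0,"ry":0,"rz":0,"gripper":1},{"tx":-0.0115,"ty":0,"tz":0.0164,"rx":0,"ry":0,"rz":0,"gripper":1},{"tx":-0.0115,"ty":0,"tz":0.0164,"rx":0,"ry":0,"rz":0,"gripper":1},{"tx":-0.0115,"ty":0,"tz":0.0164,"rx":0,"ry":0,"rz":0,"gripper":1},{"tx":0,"ty":0,"tz":0,"rx":0,"ry":0,"rz":0,"gripper":1}]'

```text
time_s: 54.18
ee_pos: [448.3, -208.5, 50.3]
ee_rot: [-179.9, -35.1, -2.7]
force: [-0.8, 1.5, -0.4]
gripper_width: 0.4
gripper_force: 0.0
```

Run:
```python
from h import *
s=env.state();print(w2c(s["ee_pos"]),s["ee_rot"],s["force"],s["qpos"].round(1))
Q=rot(YAW,35)
plan([(c2w((-68,-85,40)),Q,1,1),(c2w((-56,-85,40)),Q,4,1)])
```

```text
[-67.43130641 -85.26578712  50.31355604] [-179.94174906  -35.10481256   -2.66618596] [-0.77000482  1.53570801 -0.42882173] [-42.1  11.3 137.6  83.3  21.6 -26.8]
5
[{"tx": -0.0128, "ty": -0.0005, "tz": 0.0162, "rx": -0.0026, "ry": -0.0035, "rz": 0.0009, "gripper": 1}, {"tx": 0.0049, "ty": 0, "tz": 0.0034, "rx": 0, "ry": 0, "rz": 0, "gripper": 1}, {"tx": 0.0049, "ty": 0, "tz": 0.0034, "rx": 0, "ry": 0, "rz": 0, "gripper": 1}, {"tx": 0.0049, "ty": 0, "tz": 0.0034, "rx": 0, "ry": 0, "rz": 0, "gripper": 1}, {"tx": 0.0049, "ty": 0, "tz": 0.0034, "rx": 0, "ry": 0, "rz": 0, "gripper": 1}]
```

>>> send_rows --motion '[{"tx":-0.0064,"ty":0,"tz":0.008,"rx":0,"ry":0,"rz":0,"gripper":1},{"tx":-0.0064,"ty":0,"tz":0.008,"rx":0,"ry":0,"rz":0,"gripper":1},{"tx":0.005,"ty":0,"tz":0.0034,"rx":0,"ry":0,"rz":0,"gripper":1},{"tx":0.005,"ty":0,"tz":0.0034,"rx":0,"ry":0,"rz":0,"gripper":1},{"tx":0,"ty":0,"tz":0,"rx":0,"ry":0,"rz":0,"gripper":1}]'

```text
time_s: 54.8
ee_pos: [452.2, -208.7, 39.1]
ee_rot: [-180.0, -35.0, -2.7]
force: [-3.4, -1.2, -1.3]
gripper_width: 0.5
gripper_force: 1.5
```

>>> send_rows --motion '[{"tx":0.005,"ty":0,"tz":0.0034,"rx":0,"ry":0,"rz":0,"gripper":1},{"tx":0,"ty":0,"tz":0,"rx":0,"ry":0,"rz":0,"gripper":1},{"tx":0,"ty":0,"tz":0,"rx":0,"ry":0,"rz":0,"gripper":1}]'

```text
time_s: 55.18
ee_pos: [454.6, -208.7, 38.6]
ee_rot: [-180.0, -34.9, -2.8]
force: [-5.1, -2.6, -1.1]
gripper_width: 0.4
gripper_force: 2.8
```

>>> send_rows --motion '[{"tx":0.005,"ty":0,"tz":0.0034,"rx":0,"ry":0,"rz":0,"gripper":1},{"tx":0,"ty":0,"tz":0,"rx":0,"ry":0,"rz":0,"gripper":1},{"tx":0,"ty":0,"tz":0,"rx":0,"ry":0,"rz":0,"gripper":1}]'

```text
time_s: 55.55
ee_pos: [455.3, -208.9, 37.9]
ee_rot: [179.9, -34.7, -2.8]
force: [-18.5, -2.1, 8.6]
gripper_width: 0.3
gripper_force: 9.3
```

Run:
```python
from h import *
s=env.state();print(w2c(s["ee_pos"]),s["ee_rot"],s["force"],s["qpos"].round(1))
```

```text
[-60.43395557 -85.33735783  37.94460569] [179.94998644 -34.73403599  -2.80003665] [-18.493948    -2.12040637   8.58078863] [-40.9  13.2 137.7  88.9  20.6 -31.6]
```

Contact is firm at -18 N with the corner at x≈-65, so the hasp lies flat. Now I'll back off and fetch the pin.

Run:
```python
from h import *
Q=rot(YAW,35)
s=plan([(c2w((-80,-85,45)),Q,2,1),(c2w((-80,-85,130)),Q,3,1),(c2w((-80,0,150)),Q,2,-.1),(c2w((-65,86,110)),Q,3,-.1)])
```

```text
10
[{"tx": -0.0121, "ty": 0, "tz": -0.0169, "rx": 0.0018, "ry": 0.0044, "rz": -0.0014, "gripper": 1}, {"tx": -0.012, "ty": 0, "tz": -0.017, "rx": 0.0018, "ry": 0.0044, "rz": -0.0014, "gripper": 1}, {"tx": 0.0325, "ty": 0, "tz": -0.0464, "rx": 0, "ry": 0, "rz": 0, "gripper": 1}, {"tx": 0.0325, "ty": 0, "tz": -0.0464, "rx": 0, "ry": 0, "rz": 0, "gripper": 1}, {"tx": 0.0325, "ty": 0, "tz": -0.0464, "rx": 0, "ry": 0, "rz": 0, "gripper": 1}, {"tx": 0.0115, "ty": -0.085, "tz": -0.0164, "rx": 0, "ry": 0, "rz": 0, "gripper": -0.1}, {"tx": 0.0115, "ty": -0.085, "tz": -0.0164, "rx": 0, "ry": 0, "rz": 0, "gripper": -0.1}, {"tx": -0.0071, "ty": -0.0573, "tz": 0.0276, "rx": 0, "ry": 0, "rz": 0, "gripper": -0.1}, {"tx": -0.0071, "ty": -0.0573, "tz": 0.0276, "rx": 0, "ry": 0, "rz": 0, "gripper": -0.1}, {"tx": -0.0071, "ty": -0.0573, "tz": 0.0276, "rx": 0, "ry": 0, "rz": 0, "gripper": -0.1}]
```

>>> send_rows --motion '[{"tx":-0.012,"ty":0,"tz":-0.017,"rx":0,"ry":0,"rz":0,"gripper":1},{"tx":-0.012,"ty":0,"tz":-0.017,"rx":0,"ry":0,"rz":0,"gripper":1},{"tx":0.0325,"ty":0,"tz":-0.0464,"rx":0,"ry":0,"rz":0,"gripper":1},{"tx":0.0325,"ty":0,"tz":-0.0464,"rx":0,"ry":0,"rz":0,"gripper":1},{"tx":0.0325,"ty":0,"tz":-0.0464,"rx":0,"ry":0,"rz":0,"gripper":1},{"tx":0.0115,"ty":-0.085,"tz":-0.0164,"rx":0,"ry":0,"rz":0,"gripper":-0.1},{"tx":0.0115,"ty":-0.085,"tz":-0.0164,"rx":0,"ry":0,"rz":0,"gripper":-0.1},{"tx":-0.007,"ty":-0.0573,"tz":0.0276,"rx":0,"ry":0,"rz":0,"gripper":-0.1},{"tx":-0.007,"ty":-0.0573,"tz":0.0276,"rx":0,"ry":0,"rz":0,"gripper":-0.1},{"tx":-0.007,"ty":-0.0573,"tz":0.0276,"rx":0,"ry":0,"rz":0,"gripper":-0.1},{"tx":0,"ty":0,"tz":0,"rx":0,"ry":0,"rz":0,"gripper":-0.1},{"tx":0,"ty":0,"tz":0,"rx":0,"ry":0,"rz":0,"gripper":-0.1}]'

```text
time_s: 57.05
ee_pos: [462.1, -38.0, 112.0]
ee_rot: [-179.9, -35.0, -2.7]
force: [-0.4, -0.2, 0.4]
gripper_width: 50.1
gripper_force: 0.0
```

Run:
```python
from h import *
s=env.state();print(w2c(s["ee_pos"]),s["ee_rot"],s["gripper_width"],s["qpos"].round(1))
f,K,M=cam("wrist"); save(f,"w7.png")
for b in blobs(f,(5,150,100),(20,255,255),40): print(b, w2c(onz(K,M,*b[0],70)).round(1))
print([proj(K,M,c2w((-80,85,z))).round() for z in (53,82)])
g,K2,M2=cam("scene"); 
# hasp tip down?
print(proj(K2,M2,c2w((-66,-85,29))).round())
Q=rot(YAW,35)
plan([(c2w((-65,86,39.5)),Q,4,-.1)])
```

```text
[-61.6842948   85.73711273 112.00252298] [-179.92416021  -35.03580805   -2.7103529 ] 50.06066251172312 [ -9.1  -1.6 138.   23.1   9.5  61.9]
([257.1, 256.6], [246, 246, 22, 22, 279]) [-77.4  84.2  70. ]
[array([256., 263.]), array([256., 258.])]
[258. 232.]
4
[{"tx": -0.0223, "ty": -0.0005, "tz": 0.0288, "rx": 0, "ry": -0.0006, "rz": -0.0008, "gripper": -0.1}, {"tx": -0.0223, "ty": -0.0005, "tz": 0.0288, "rx": 0, "ry": -0.0006, "rz": -0.0008, "gripper": -0.1}, {"tx": -0.0223, "ty": -0.0005, "tz": 0.0288, "rx": 0, "ry": -0.0006, "rz": -0.0008, "gripper": -0.1}, {"tx": -0.0223, "ty": -0.0005, "tz": 0.0288, "rx": 0, "ry": -0.0006, "rz": -0.0008, "gripper": -0.1}]
```

Run:
```python
from h import *
Q=rot(YAW,28)
plan([(c2w((-72,85.3,100)),Q,4,-.1),(c2w((-72,85.3,65)),Q,3,-.1)])
```

```text
7
[{"tx": -0.0078, "ty": 0, "tz": 0.002, "rx": 0, "ry": -0.0589, "rz": -0.0008, "gripper": -0.1}, {"tx": -0.0077, "ty": 0, "tz": 0.0022, "rx": 0, "ry": -0.0589, "rz": -0.0008, "gripper": -0.1}, {"tx": -0.0076, "ty": 0, "tz": 0.0025, "rx": 0, "ry": -0.0589, "rz": -0.0008, "gripper": -0.1}, {"tx": -0.0076, "ty": 0, "tz": 0.0027, "rx": 0, "ry": -0.0589, "rz": -0.0008, "gripper": -0.1}, {"tx": -0.011, "ty": 0, "tz": 0.0206, "rx": 0, "ry": 0, "rz": 0, "gripper": -0.1}, {"tx": -0.011, "ty": 0, "tz": 0.0206, "rx": 0, "ry": 0, "rz": 0, "gripper": -0.1}, {"tx": -0.011, "ty": 0, "tz": 0.0206, "rx": 0, "ry": 0, "rz": 0, "gripper": -0.1}]
```

>>> send_rows --motion '[{"tx":-0.0077,"ty":0,"tz":0.0023,"rx":0,"ry":-0.059,"rz":0,"gripper":-0.1},{"tx":-0.0077,"ty":0,"tz":0.0023,"rx":0,"ry":-0.059,"rz":0,"gripper":-0.1},{"tx":-0.0077,"ty":0,"tz":0.0023,"rx":0,"ry":-0.059,"rz":0,"gripper":-0.1},{"tx":-0.0077,"ty":0,"tz":0.0023,"rx":0,"ry":-0.059,"rz":0,"gripper":-0.1},{"tx":-0.011,"ty":0,"tz":0.0206,"rx":0,"ry":0,"rz":0,"gripper":-0.1},{"tx":-0.011,"ty":0,"tz":0.0206,"rx":0,"ry":0,"rz":0,"gripper":-0.1},{"tx":-0.011,"ty":0,"tz":0.0206,"rx":0,"ry":0,"rz":0,"gripper":-0.1},{"tx":0,"ty":0,"tz":0,"rx":0,"ry":0,"rz":0,"gripper":-0.1},{"tx":0,"ty":0,"tz":0,"rx":0,"ry":0,"rz":0,"gripper":-0.1}]'

```text
time_s: 58.28
ee_pos: [451.8, -38.0, 65.0]
ee_rot: [-179.9, -28.0, -2.8]
force: [0.9, -0.5, 0.3]
gripper_width: 49.9
gripper_force: 0.0
```

Run:
```python
from h import *
s=env.state();print(w2c(s["ee_pos"]),s["ee_rot"],s["force"],s["qpos"].round(1))
plan([(c2w((-72,85.3,35)),rot(YAW,28),4,-.1)])
```

```text
[-72.0237736   85.22788751  65.02653127] [-179.93661597  -27.99666651   -2.78992463] [ 0.9045379  -0.49549455  0.32323745] [ -8.5   3.9 137.5  14.3  11.1  70.9]
4
[{"tx": -0.007, "ty": 0, "tz": 0.0133, "rx": 0, "ry": 0, "rz": -0.0007, "gripper": -0.1}, {"tx": -0.007, "ty": 0, "tz": 0.0133, "rx": 0, "ry": 0, "rz": -0.0007, "gripper": -0.1}, {"tx": -0.007, "ty": 0, "tz": 0.0133, "rx": 0, "ry": 0, "rz": -0.0007, "gripper": -0.1}, {"tx": -0.007, "ty": 0, "tz": 0.0133, "rx": 0, "ry": 0, "rz": -0.0007, "gripper": -0.1}]
```

Good, tracking cleanly. Next: descend and grip the pin.

>>> send_rows --motion '[{"tx":-0.007,"ty":0,"tz":0.0133,"rx":0,"ry":0,"rz":0,"gripper":-0.1},{"tx":-0.007,"ty":0,"tz":0.0133,"rx":0,"ry":0,"rz":0,"gripper":-0.1},{"tx":-0.007,"ty":0,"tz":0.0133,"rx":0,"ry":0,"rz":0,"gripper":-0.1},{"tx":-0.007,"ty":0,"tz":0.0133,"rx":0,"ry":0,"rz":0,"gripper":-0.1},{"tx":0,"ty":0,"tz":0,"rx":0,"ry":0,"rz":0,"gripper":-0.1},{"tx":0,"ty":0,"tz":0,"rx":0,"ry":0,"rz":0,"gripper":-0.1}]'

```text
time_s: 59.02
ee_pos: [452.0, -37.4, 35.0]
ee_rot: [-179.9, -28.0, -2.7]
force: [0.2, 0.2, 0.7]
gripper_width: 49.9
gripper_force: 0.0
```

>>> send_rows --motion '[{"tx":0,"ty":0,"tz":0,"rx":0,"ry":0,"rz":0,"gripper":1},{"tx":0,"ty":0,"tz":0,"rx":0,"ry":0,"rz":0,"gripper":1},{"tx":0,"ty":0,"tz":0,"rx":0,"ry":0,"rz":0,"gripper":1},{"tx":0,"ty":0,"tz":0,"rx":0,"ry":0,"rz":0,"gripper":1},{"tx":0,"ty":0,"tz":0,"rx":0,"ry":0,"rz":0,"gripper":1},{"tx":0,"ty":0,"tz":0,"rx":0,"ry":0,"rz":0,"gripper":1}]' --grip_force 25

```text
time_s: 59.78
ee_pos: [451.6, -37.3, 34.4]
ee_rot: [-179.9, -28.0, -2.7]
force: [-0.3, -0.8, 0.5]
gripper_width: 15.0
gripper_force: 24.9
```

Run:
```python
from h import *
s=env.state();print(w2c(s["ee_pos"]),s["ee_rot"],s["force"],s["gripper_width"],s["qpos"].round(1))
```

```text
[-72.24527047  85.87819286  34.4147286 ] [-179.93822416  -27.95077025   -2.71698633] [-0.27991555 -0.81999826  0.46437922] 14.964304687362736 [ -8.4   8.  140.2  34.3   4.8  50.8]
```

>>> send_rows --motion '[{"tx":0.007,"ty":0,"tz":-0.013,"rx":0,"ry":0,"rz":0,"gripper":1},{"tx":0.014,"ty":0,"tz":-0.0265,"rx":0,"ry":0,"rz":0,"gripper":1},{"tx":0.014,"ty":0,"tz":-0.0265,"rx":0,"ry":0,"rz":0,"gripper":1},{"tx":0.014,"ty":0,"tz":-0.0265,"rx":0,"ry":0,"rz":0,"gripper":1},{"tx":0.014,"ty":0,"tz":-0.0265,"rx":0,"ry":0,"rz":0,"gripper":1},{"tx":0.014,"ty":0,"tz":-0.0265,"rx":0,"ry":0,"rz":0,"gripper":1},{"tx":0,"ty":0,"tz":0,"rx":0,"ry":0,"rz":0,"gripper":1}]'

```text
time_s: 60.65
ee_pos: [451.8, -37.4, 117.5]
ee_rot: [-179.9, -28.0, -2.7]
force: [-0.3, 0.6, -0.8]
gripper_width: 14.9
gripper_force: 24.9
```

Run:
```python
from h import *
st=env.state();print(w2c(st["ee_pos"]),st["ee_rot"],st["gripper_width"])
f,K,M=cam("scene"); 
for b in blobs(f,(5,150,100),(20,255,255),40): 
    if b[0][1]>140: print(b)
print(proj(K,M,c2w((-80,85.5,67.5))),[proj(K,M,c2w((-80,85.5,67.5+d))).round() for d in (70,85)])
Q=rot(YAW,28)
plan([(c2w((-115,60,120)),Q,3,1),(c2w((-115,-60,120)),Q,4,1),(c2w((-72,-84.1,120)),Q,3,1)])
```

```text
[-72.0182278   85.84912068 117.45081096] [-179.94313898  -28.03862945   -2.70139582] 14.854268959715377
[216.26129411 267.10345639] [array([216., 234.]), array([215., 226.])]
10
[{"tx": -0.0238, "ty": 0.0173, "tz": -0.0153, "rx": -0.0007, "ry": 0.0008, "rz": 0, "gripper": 1}, {"tx": -0.0238, "ty": 0.0173, "tz": -0.0153, "rx": -0.0007, "ry": 0.0008, "rz": 0, "gripper": 1}, {"tx": -0.0238, "ty": 0.0173, "tz": -0.0153, "rx": -0.0007, "ry": 0.0008, "rz": 0, "gripper": 1}, {"tx": 0, "ty": 0.06, "tz": 0, "rx": 0, "ry": 0, "rz": 0, "gripper": 1}, {"tx": 0, "ty": 0.06, "tz": 0, "rx": 0, "ry": 0, "rz": 0, "gripper": 1}, {"tx": 0, "ty": 0.06, "tz": 0, "rx": 0, "ry": 0, "rz": 0, "gripper": 1}, {"tx": 0, "ty": 0.06, "tz": 0, "rx": 0, "ry": 0, "rz": 0, "gripper": 1}, {"tx": 0.0253, "ty": 0.0161, "tz": 0.0135, "rx": 0, "ry": 0, "rz": 0, "gripper": 1}, {"tx": 0.0253, "ty": 0.0161, "tz": 0.0135, "rx": 0, "ry": 0, "rz": 0, "gripper": 1}, {"tx": 0.0253, "ty": 0.0161, "tz": 0.0135, "rx": 0, "ry": 0, "rz": 0, "gripper": 1}]
```

>>> send_rows --motion '[{"tx":-0.024,"ty":0.0173,"tz":-0.015,"rx":0,"ry":0,"rz":0,"gripper":1},{"tx":-0.024,"ty":0.0173,"tz":-0.015,"rx":0,"ry":0,"rz":0,"gripper":1},{"tx":-0.024,"ty":0.0173,"tz":-0.015,"rx":0,"ry":0,"rz":0,"gripper":1},{"tx":0,"ty":0.06,"tz":0,"rx":0,"ry":0,"rz":0,"gripper":1},{"tx":0,"ty":0.06,"tz":0,"rx":0,"ry":0,"rz":0,"gripper":1},{"tx":0,"ty":0.06,"tz":0,"rx":0,"ry":0,"rz":0,"gripper":1},{"tx":0,"ty":0.06,"tz":0,"rx":0,"ry":0,"rz":0,"gripper":1},{"tx":0.025,"ty":0.016,"tz":0.0135,"rx":0,"ry":0,"rz":0,"gripper":1},{"tx":0.025,"ty":0.016,"tz":0.0135,"rx":0,"ry":0,"rz":0,"gripper":1},{"tx":0.025,"ty":0.016,"tz":0.0135,"rx":0,"ry":0,"rz":0,"gripper":1},{"tx":0,"ty":0,"tz":0,"rx":0,"ry":0,"rz":0,"gripper":1},{"tx":0,"ty":0,"tz":0,"rx":0,"ry":0,"rz":0,"gripper":1}]'

```text
time_s: 62.2
ee_pos: [443.4, -206.1, 118.7]
ee_rot: [-179.9, -27.9, -2.7]
force: [-0.6, 0.3, -0.3]
gripper_width: 15.0
gripper_force: 24.9
```

Run:
```python
from h import *
st=env.state();print(w2c(st["ee_pos"]),st["ee_rot"],st["gripper_width"],st["qpos"].round(1))
Q=rot(YAW,28)
plan([(c2w((-72.2,-84.1,76)),Q,4,1)])
# staple & keeper in saved wrist view (w6): grey wire y-position relative to hasp
d=np.load("w6.npz")
f,K,M=cam("wrist");save(f,"w8.png")
g,K2,M2=cam("scene");np.savez("w8.npz",f=f,K=K,M=M,g=g,K2=K2,M2=M2)
a=cv2.resize(f[140:300,170:340],(425,400));b=cv2.resize(g[170:310,200:320],(343,400));save(np.hstack([a,b]),"w8.png")
```

```text
[-72.44612135 -83.08885913 118.71223266] [-179.87819778  -27.87397256   -2.65772926] 14.950773811888878 [-38.1   3.3 126.8  32.3  30.7  29.2]
4
[{"tx": -0.0099, "ty": 0.0005, "tz": 0.0189, "rx": -0.0012, "ry": 0.0011, "rz": 0, "gripper": 1}, {"tx": -0.0099, "ty": 0.0005, "tz": 0.0189, "rx": -0.0012, "ry": 0.0011, "rz": 0, "gripper": 1}, {"tx": -0.0099, "ty": 0.0005, "tz": 0.0189, "rx": -0.0012, "ry": 0.0011, "rz": 0, "gripper": 1}, {"tx": -0.0099, "ty": 0.0005, "tz": 0.0189, "rx": -0.0012, "ry": 0.0011, "rz": 0, "gripper": 1}]
```

View pics/w8.png

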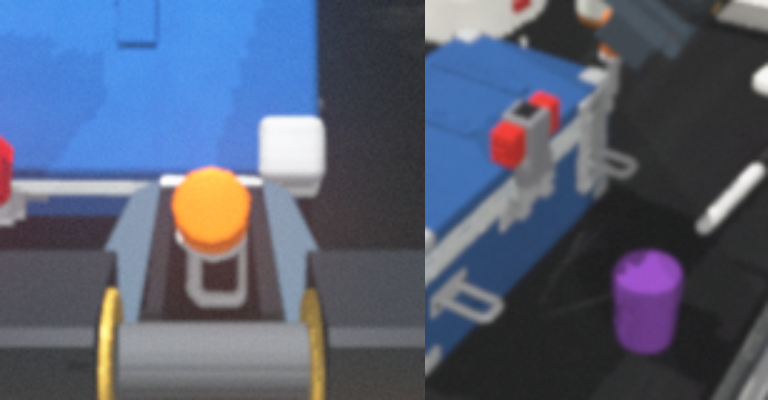

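The wrist crop shows the hasp flat with the staple's U through its slot at (217,280). The orange pin is held just above it at (211,205), about 1 mm left of centre. I'll lower it with a 1 mm correction.

>>> send_rows --motion '[{"tx":-0.01,"ty":0.0005,"tz":0.0189,"rx":0,"ry":0,"rz":0,"gripper":1},{"tx":-0.01,"ty":0.0005,"tz":0.0189,"rx":0,"ry":0,"rz":0,"gripper":1},{"tx":-0.01,"ty":0.0005,"tz":0.0189,"rx":0,"ry":0,"rz":0,"gripper":1},{"tx":-0.01,"ty":0.0005,"tz":0.0189,"rx":0,"ry":0,"rz":0,"gripper":1},{"tx":0,"ty":0,"tz":0,"rx":0,"ry":0,"rz":0,"gripper":1},{"tx":0,"ty":0,"tz":0,"rx":0,"ry":0,"rz":0,"gripper":1}]'

```text
time_s: 63.05
ee_pos: [443.7, -208.1, 76.8]
ee_rot: [-180.0, -28.0, -2.7]
force: [0.1, 0.3, -1.1]
gripper_width: 14.7
gripper_force: 24.9
```

>>> send_rows --motion '[{"tx":-0.0047,"ty":0,"tz":0.0088,"rx":0,"ry":0,"rz":0,"gripper":1},{"tx":-0.0047,"ty":0,"tz":0.0088,"rx":0,"ry":0,"rz":0,"gripper":1},{"tx":-0.0047,"ty":0,"tz":0.0088,"rx":0,"ry":0,"rz":0,"gripper":1},{"tx":-0.0047,"ty":0,"tz":0.0088,"rx":0,"ry":0,"rz":0,"gripper":1},{"tx":0,"ty":0,"tz":0,"rx":0,"ry":0,"rz":0,"gripper":1}]'

```text
time_s: 63.68
ee_pos: [443.3, -207.8, 55.8]
ee_rot: [-179.9, -27.9, -2.8]
force: [0.9, -0.3, -0.7]
gripper_width: 15.2
gripper_force: 24.9
```

Run:
```python
from h import *
st=env.state();print(w2c(st["ee_pos"]),st["ee_rot"],st["force"],st["gripper_width"])
plan([(c2w((-72.2,-84.1,35)),rot(YAW,28),4,1)])
```

```text
[-72.5132996  -84.79840903  55.78811221] [-179.87572185  -27.87342038   -2.75319991] [ 0.92817643 -0.25916615 -0.66197395] 15.228083141565431
4
[{"tx": -0.0047, "ty": 0, "tz": 0.0093, "rx": -0.0008, "ry": 0.0011, "rz": 0, "gripper": 1}, {"tx": -0.0047, "ty": 0, "tz": 0.0093, "rx": -0.0008, "ry": 0.0011, "rz": 0, "gripper": 1}, {"tx": -0.0047, "ty": 0, "tz": 0.0093, "rx": -0.0008, "ry": 0.0011, "rz": 0, "gripper": 1}, {"tx": -0.0047, "ty": 0, "tz": 0.0093, "rx": -0.0008, "ry": 0.0011, "rz": 0, "gripper": 1}]
```

>>> send_rows --motion '[{"tx":-0.0047,"ty":0,"tz":0.0093,"rx":0,"ry":0,"rz":0,"gripper":1},{"tx":-0.0047,"ty":0,"tz":0.0093,"rx":0,"ry":0,"rz":0,"gripper":1},{"tx":-0.0047,"ty":0,"tz":0.0093,"rx":0,"ry":0,"rz":0,"gripper":1},{"tx":0,"ty":0,"tz":0,"rx":0,"ry":0,"rz":0,"gripper":1}]'

```text
time_s: 64.18
ee_pos: [443.7, -207.9, 40.3]
ee_rot: [-179.9, -27.9, -2.7]
force: [-0.8, -0.9, -0.7]
gripper_width: 14.6
gripper_force: 24.9
```

>>> send_rows --motion '[{"tx":-0.0047,"ty":0,"tz":0.009,"rx":0,"ry":0,"rz":0,"gripper":1},{"tx":-0.001,"ty":0,"tz":0.0018,"rx":0,"ry":0,"rz":0,"gripper":1},{"tx":0,"ty":0,"tz":0,"rx":0,"ry":0,"rz":0,"gripper":1}]'

```text
time_s: 64.55
ee_pos: [444.0, -208.1, 34.8]
ee_rot: [-179.9, -27.9, -2.7]
force: [-0.6, -0.0, -0.6]
gripper_width: 14.8
gripper_force: 24.9
```

>>> send_rows --motion '[{"tx":-0.001,"ty":0,"tz":0.0018,"rx":0,"ry":0,"rz":0,"gripper":1},{"tx":-0.001,"ty":0,"tz":0.0018,"rx":0,"ry":0,"rz":0,"gripper":1},{"tx":0,"ty":0,"tz":0,"rx":0,"ry":0,"rz":0,"gripper":1}]'

```text
time_s: 64.92
ee_pos: [444.9, -208.4, 34.1]
ee_rot: [-180.0, -28.1, -2.7]
force: [-4.2, 1.4, 9.9]
gripper_width: 15.0
gripper_force: 25.0
```

>>> send_rows --motion '[{"tx":0,"ty":0,"tz":0,"rx":0,"ry":0,"rz":0,"gripper":-0.1},{"tx":0,"ty":0,"tz":0,"rx":0,"ry":0,"rz":0,"gripper":-0.1},{"tx":0,"ty":0,"tz":0,"rx":0,"ry":0,"rz":0,"gripper":-0.1},{"tx":0,"ty":0,"tz":0,"rx":0,"ry":0,"rz":0,"gripper":-0.1},{"tx":0,"ty":0,"tz":0,"rx":0,"ry":0,"rz":0,"gripper":-0.1},{"tx":0.014,"ty":0,"tz":-0.0265,"rx":0,"ry":0,"rz":0,"gripper":-0.1},{"tx":0.014,"ty":0,"tz":-0.0265,"rx":0,"ry":0,"rz":0,"gripper":-0.1},{"tx":0.014,"ty":0,"tz":-0.0265,"rx":0,"ry":0,"rz":0,"gripper":-0.1},{"tx":0.014,"ty":0,"tz":-0.0265,"rx":0,"ry":0,"rz":0,"gripper":-0.1},{"tx":0.014,"ty":0,"tz":-0.0265,"rx":0,"ry":0,"rz":0,"gripper":-0.1},{"tx":0,"ty":0,"tz":0,"rx":0,"ry":0,"rz":0,"gripper":-0.1}]'

```text
time_s: 66.3
ee_pos: [444.4, -208.6, 108.6]
ee_rot: [180.0, -28.1, -2.7]
force: [-0.4, 0.4, -0.3]
gripper_width: 50.4
gripper_force: 0.0
```

Run:
```python
from h import *
st=env.state();print(w2c(st["ee_pos"]),st["force"],lid_angle())
f,K,M=cam("wrist");g,K2,M2=cam("scene")
w=[b for b in blobs(f,(5,150,100),(20,255,255),40)];s=[b for b in blobs(g,(5,150,100),(20,255,255),25) if b[0][1]>165]
print(w,s)
for z in (67.5,70,75,82): print(z,proj(K,M,c2w((-80,-85,z))).round(1),proj(K2,M2,c2w((-80,-85,z))).round(1))
if w and s: 
    p=tri(ray(K,M,*w[0][0]),ray(K2,M2,*s[0][0]));print(w2c(p))
```

```text
[-71.39215437 -85.55930576 108.58323251] [-0.4336193   0.43320652 -0.34317727] [([229.4, 220.1], (np.float64(1.3910644414584763), np.float64(0.5)))]
[([508.3, 79.7], [504, 66, 8, 28, 150]), ([488.2, 106.4], [481, 89, 26, 27, 117]), ([254.9, 235.5], [245, 225, 21, 22, 366])] [([264.6, 217.3], [261, 210, 8, 16, 107])]
67.5 [254.9 239.4] [265.  218.5]
70 [254.9 239.2] [265.1 217.4]
75 [254.9 238.7] [265.2 215.3]
82 [255.  237.9] [265.3 212.3]
[ 238.04725861 -618.96781828 -328.14114177]
```

The pin is seated: it pressed home at 10 N, and its scene pixel sits at the same offset from the prediction as when it hung in the keeper. I'll retract and hand in.

>>> send_rows --motion '[{"tx":0.03,"ty":0,"tz":-0.06,"rx":0,"ry":0,"rz":0,"gripper":-0.1},{"tx":0.03,"ty":0,"tz":-0.06,"rx":0,"ry":0,"rz":0,"gripper":-0.1},{"tx":0.03,"ty":0,"tz":-0.06,"rx":0,"ry":0,"rz":0,"gripper":-0.1},{"tx":0,"ty":0,"tz":0,"rx":0,"ry":0,"rz":0,"gripper":-0.1},{"tx":0,"ty":0,"tz":0,"rx":0,"ry":0,"rz":0,"gripper":-0.1}]'

```text
time_s: 67.08
ee_pos: [440.5, -207.4, 206.4]
ee_rot: [-179.8, -27.8, -2.8]
force: [-0.1, -0.2, -0.6]
gripper_width: 50.2
gripper_force: 0.0
```

Run:
```python
from h import *
g,K2,M2=cam("scene");print([b[0] for b in blobs(g,(5,150,100),(20,255,255),25) if b[0][1]>165],lid_angle(),env.state()["time_s"])
print(env.job_done())
```

```text
[[264.6, 217.3]] [([229.4, 220.0], (np.float64(1.4185637982919919), np.float64(0.5)))] 67.175
the job is handed in; nothing more can be done
None
```

I handed the job in at 67 s: all four pots are in their own foam pockets, the lid is shut and pressed down at the catch, the hasp is down over its staple, and the pin is pushed fully home; I didn't test-pull the lid to confirm the catch snapped.

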